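Load the slide dryer

TASK

Load the slide dryer and start it: take the lab timer that was left on the dryer's tray off it and lay it face up on the bare bench, then lift every slide rack up and off its hooks on the drain stand and stand it flat on the tray inside the rim. Then ease the loaded tray carriage fully home against its stop by pushing the middle of its bar handle straight along the rail - it runs on a single rail and jams when pushed off-centre, and it must not be forced (never 50 N) - and last turn the dial on the roof a quarter turn clockwise from off. Leave the other things on the bench where they are.

Things in the scene. Friction and masses are not known exactly. Their poses are not given: they have to be found in the camera images.
- dryer: slide dryer, fixed. Origin on the bench on its centre line; x runs along its guide rail into the tunnel, y left. Aluminium base plate 12 mm thick, x -85 to 285 mm, 236 mm wide, one steel rail along its middle. White tunnel housing at x 105 to 285, y +-118 mm, roof at z 184 mm; opening 218 mm wide, ceiling at z 169 mm
- carriage: loose tray carriage (1.3 kg), captive on the dryer's rail, axes as the dryer's, origin under its middle at z 22 mm. It starts 0 to 20 mm along the dryer's x; home is x = 190 mm. One short brass shoe near its front guides it and it can skew 3 to 4 degrees: pushed within 20 mm of the middle it runs with 2 to 8 N; pushed some 45 mm off it skews and jams. Back off and push in the middle to free it
- tray_floor (a point): middle of the tray's floor, 39 mm over the bench; axes as the carriage's. The aluminium tray is 150 mm (x) by 200 mm (y) with a rim 4 mm thick and 6 mm high all round: free flat floor x +-71, y +-96 mm. Four racks fit two by two, centred at x +-36, y +-47 mm
- bar_middle (a point): middle of the carriage's bar handle: a smooth slippery steel bar along the carriage's y, 15 mm thick, 185 mm long, axis 62 mm over the bench, 80 mm in front of the tray's edge, on two thin arms at y +-66 mm (free between and below them). With the carriage home it is still 70 mm in front of the housing
- home_stop (a point): fixed point where the carriage's origin is when it is fully home against the rubber buffer in the tunnel; x axis along the rail
- drain_stand: steel drain stand, fixed. Origin on the bench in the middle of its drip tray (110 x 430 mm, rim 16 mm high); y along its rail, hooks point to -x. Four hooks at y -150, -50, 50, 150 mm. Rail at x 34 to 42 mm, top z 137 mm; posts at y +-205 mm, top z 140 mm. Nothing stands higher except the racks and the prong tips
- hook_level (a point): lowest point of the hooks, half-way along the stand (stand x -2, z 131 mm). Each hook is a pair of 6 mm prongs 36 mm apart (18 mm either side of the hook's y) that come forward from the rail, sag here and turn up at the tip (x -16, top z 144 mm). Raise a rack 20 to 30 mm (over 34 its body meets the prongs), then draw it 60 mm along the stand's -x to be free
- rack_1: slide rack with nine glass slides, steel, 180 g, all alike; two to four are present, hanging on the stand with its axes. Body 46 (x) x 84 (y) x 34 mm high, origin under its centre; a bail rises from its ends to a round cross-bar along y at z 80 mm that lies on the prongs; on it stands a finger tab 8 mm thick (x), 30 wide (y), z 82 to 124 mm: grasp it across x
- rack_2: slide rack with nine glass slides, steel, 180 g, all alike; two to four are present, hanging on the stand with its axes. Body 46 (x) x 84 (y) x 34 mm high, origin under its centre; a bail rises from its ends to a round cross-bar along y at z 80 mm that lies on the prongs; on it stands a finger tab 8 mm thick (x), 30 wide (y), z 82 to 124 mm: grasp it across x
- rack_3: slide rack with nine glass slides, steel, 180 g, all alike; two to four are present, hanging on the stand with its axes. Body 46 (x) x 84 (y) x 34 mm high, origin under its centre; a bail rises from its ends to a round cross-bar along y at z 80 mm that lies on the prongs; on it stands a finger tab 8 mm thick (x), 30 wide (y), z 82 to 124 mm: grasp it across x
- rack_4: slide rack with nine glass slides, steel, 180 g, all alike; two to four are present, hanging on the stand with its axes. Body 46 (x) x 84 (y) x 34 mm high, origin under its centre; a bail rises from its ends to a round cross-bar along y at z 80 mm that lies on the prongs; on it stands a finger tab 8 mm thick (x), 30 wide (y), z 82 to 124 mm: grasp it across x
- lab_timer: white lab timer with a small screen and three buttons on top, a flat block 62 mm (x) by 66 mm (y), 16 mm high (18 with the buttons), 60 g; origin at the centre of its underside. It lies face up near the middle of the tray at the start; lying on the bench its origin is at z = 0. The bench is free left of the dryer, out to y = 0.48 m
- dial (a joint): run-time dial on the dryer's roof, rad: 0 = off (white line on the grip towards the front), grows clockwise seen from above; a quarter turn is 1.57 (white line to the dryer's left). Starts between 0 and 0.1, has slight friction (0.03 N m), stays where it is left, stops at 4.2
- dial_grip (a point): grasp point of the dial, on its vertical axis, 221 mm over the bench (dryer x 155, y 20 mm). The grip is an upright bar 42 mm long, 14 mm thick, 32 mm high, its top 7 mm above this point, lying along the dryer's x at dial = 0 and turning with the dial
- brown_bottle: brown reagent bottle, 60 mm in diameter, 118 mm high, bystander. A notebook with a pen and forceps also lie at the front of the bench, under 30 mm high
- beaker: glass beaker, 65 mm wide, 85 mm high, bystander

How it is judged (in metres and radians):
On the way, in this order (a step that is already met when the one before it is completed fails the run):
1. the lab timer lies on the bench and every rack stands flat on the tray (height (world z) of lab_timer between -0.01 and 0.008 m and angle between lab_timer's own z axis and vertical below 0.15 rad and z of rack_1 in the frame of carriage between 0.01 and 0.021 m and angle between each of rack_1, rack_2, rack_3, rack_4's own z axis and vertical below 0.08 rad and x of rack_1 in the frame of carriage between -0.06 and 0.06 m and y of rack_1 in the frame of carriage between -0.08 and 0.08 m and z of rack_2 in the frame of carriage between 0.01 and 0.021 m and x of rack_2 in the frame of carriage between -0.06 and 0.06 m and y of rack_2 in the frame of carriage between -0.08 and 0.08 m and z of rack_3 in the frame of carriage between 0.01 and 0.021 m and x of rack_3 in the frame of carriage between -0.06 and 0.06 m and y of rack_3 in the frame of carriage between -0.08 and 0.08 m and z of rack_4 in the frame of carriage between 0.01 and 0.021 m and x of rack_4 in the frame of carriage between -0.06 and 0.06 m and y of rack_4 in the frame of carriage between -0.08 and 0.08 m), for 0.3 s.
2. the loaded carriage is fully home in the tunnel (x of carriage in the frame of dryer above 0.184 m and z of rack_1 in the frame of carriage between 0.01 and 0.021 m and angle between each of rack_1, rack_2, rack_3, rack_4's own z axis and vertical below 0.08 rad and x of rack_1 in the frame of carriage between -0.06 and 0.06 m and y of rack_1 in the frame of carriage between -0.08 and 0.08 m and z of rack_2 in the frame of carriage between 0.01 and 0.021 m and x of rack_2 in the frame of carriage between -0.06 and 0.06 m and y of rack_2 in the frame of carriage between -0.08 and 0.08 m and z of rack_3 in the frame of carriage between 0.01 and 0.021 m and x of rack_3 in the frame of carriage between -0.06 and 0.06 m and y of rack_3 in the frame of carriage between -0.08 and 0.08 m and z of rack_4 in the frame of carriage between 0.01 and 0.021 m and x of rack_4 in the frame of carriage between -0.06 and 0.06 m and y of rack_4 in the frame of carriage between -0.08 and 0.08 m), for 0.3 s.
3. the dial is set a quarter turn clockwise with the carriage home (x of carriage in the frame of dryer above 0.184 m and value of joint dial between 1.3 and 1.85 rad), for 0.3 s.
At the end, for the whole second after the job is handed in: every rack present stands upright (within 0.08 rad) and flat on the tray inside the rim; the carriage is home (within 6 mm of its stop); the lab timer lies face up on the bench itself, off the dryer and the stand; the dial reads a quarter turn (1.3 to 1.85 rad); all at rest and released (all of step 1 and all of step 3 and linear speed of each of rack_1, rack_2, rack_3, rack_4, lab_timer, carriage below 0.02 m/s); the robot touches nothing.
It fails at once if the carriage is forced: more than 50 N on it from the robot (contact force between any of the fingers, the arm and carriage above 50 N).
It fails at once if a bystander (brown bottle, beaker) is moved by more than 40 mm (distance of any of brown_bottle, beaker from where it was at the start of the episode above 0.04 m).
Of rack_1, rack_2, rack_3, rack_4 only 2 to 4 are there at a start; the rules pass over those that are not, and their reading is None.
At some moment in a run one of lab_timer may be knocked a few centimetres aside while the robot is not near it.
Once in a run the grip may slacken for a moment while it holds something.
It also fails if it takes over 210 s, if anything falls off the work surface, if the arm or the gripper's body presses on something with over 40 N, if the wrist force passes 120 N, or if a joint passes its speed limit or range.

ROBOT

A 6-joint arm with a two-finger parallel gripper is mounted at the origin on a cart in front of the work surface, level with it; the furniture and walls round the work are solid. World frame = base frame: x ahead of the robot, y to its left, z up, the work surface at z = 0. Lengths are in mm, angles in rad, forces in N, time in s.
With the tool pointing down it reaches from about 275 to 775 mm from the base axis. Payload 14.6 kg.
Tool frame: the origin (TCP) lies at the very end of the fingers, on their centre line; the grasp point (between the pads) lies 19 mm behind it (env.hold_point_z is the z of the grasp point in the tool frame, in mm); z points along the fingers, y is the direction in which the jaws open and shut (so a half turn about z gives the same grasp; the last joint's range is limited). The gripper opens to 85 mm and grips with 20 to 120 N. Pads are 22 mm wide; open, the fingers measure 114 mm over their backs; the gripper's body (76 mm by 85 mm) begins 54 mm behind the grasp point. The pads swing forward as they close: fully open they stand 13 mm farther back than shut.
Start: joints at [-1.329, 0.263, -0.048, 1.259, 0, 1.415], TCP at [202.89, -484.214, 193.278] pointing down, gripper open.
Joint ranges: [-2.65, 2.65], [-0.89, 1.7], [-1.18, 1.37], [-2.13, 2.11], [-1.35, 1.29], [-3.14, 3.14]. Speed limits (rad/s): [1.89, 1.89, 2.57, 2.79, 3.14, 3.14].

INTERFACE

Orientations are given as a 3x3 rotation matrix whose columns are the frame's x, y, z axes.
In Python, from plant import env gives the robot as it stands. The module is installed in compiled form; this text tells all that it offers.
- The arm moves only by the tool play_rows, never from a script. Its argument "increments" is a list that holds one entry, the list of rows, each a list of 7 numbers: the shift along the world's x, y, z in m, then the turn, a rotation vector about the world's x, y, z in rad, then the opening, from 0 (shut) to 1 (fully open). A call has 1 to 8 rows; each row shifts and turns the commanded pose from where the row before left it; what a row does not reach is not made up. A row lasts 1/12 s, in which the tool goes at most 41.7 mm and 7.16 degrees, less where a joint would pass 70% of its speed; a pose out of reach is approached as far as the arm can. A call is refused whole if a number of a shift passes 0.0417 or a number of a turn 0.125, either way. A call with a gripper value outside its range is refused whole. The fingers move at their own pace and stop on an object; "newtons" is the grip in N (left out, the last holds). Time passes only in rows, so rows that do not move let the fingers close. It gives the time, the measured TCP pose, the force and the opening at its end, in the units of the state.
- env.state(): the state, without advancing time (a new reading comes with each control period).
- env.get_image(name): name is "side" or "top"; returns a dict with "img" (400x640x3 uint8, red, green, blue), "intrinsics" (3x3 intrinsics, pixels), "distortion" ([k1, k2, p1, p2, k3] as OpenCV has them; the pictures are not rectified), "eye" and "attitude" of the camera in the world. Camera axes: x right, y down, z forward; pixel columns grow to the right and rows downward; lengths in mm; the calibration is good to about 2 mm. A picture is of the moment at which its call begins. There is no depth.
- env.close_job(): hands the job in, once; it reports no verdict.
The state is a dict: "time": time; "joint_positions": joint angles; "joint_velocities": joint speeds; "tau": joint torques, N m; "tcp_pos": TCP position; "ee_rot": TCP orientation; "ft_force": force on the tool from outside, world axes, zero at the start; "wrist_torque": the same for the moment, N m; "finger_gap": finger opening in mm.
Only numpy, scipy, OpenCV 4.12 (cv2) and the standard library are available. Lean on these libraries where they do the work, as an engineer would, in place of code of your own. Each camera call takes 0.05 s, during which the arm holds its last target.

## Working session

There is one attempt and no reset: what is moved stays moved. The work goes in short steps, Python scripts to look and compute and a tool call to move; the robot and the scene stay as the last step left them, time stands still between calls to the robot, and variables do not carry over. Pictures are saved under pics/ and viewed, and the job is handed in when it is done.

Besides the shell and the picture viewer there is one more tool, called after "Emit:" by a JSON object that holds its "api" and its "payload", one argument or row to a line. play_rows: Moves the arm, as the interface text tells. Its arguments: {"type":"object","properties":{"increments":{"type":"array"},"newtons":{"type":"number"}},"required":["increments"]}

```bash
mkdir -p pics
cat > h.py <<'E'
import numpy as np, cv2
from plant import env
def snap(n,tag):
    d=env.get_image(n); cv2.imwrite(f'pics/{tag}.png',d['img'][:,:,::-1]); np.savez(f'pics/{tag}.npz',**{k:np.array(v) for k,v in d.items()}); return d
def load(tag): return dict(np.load(f'pics/{tag}.npz'))
def ray(d,uv):
    p=cv2.undistortPoints(np.array([[uv]],float),np.array(d['intrinsics'],float),np.array(d['distortion'],float))[0,0]
    r=np.array(d['attitude'])@np.array([p[0],p[1],1.]); return np.array(d['eye'],float),r
def onz(d,uv,z):
    e,r=ray(d,uv); return e+r*(z-e[2])/r[2]
def proj(d,P):
    R=np.array(d['attitude']);t=-R.T@np.array(d['eye'],float)
    return cv2.projectPoints(np.array(P,float).reshape(-1,1,3),cv2.Rodrigues(R.T)[0],t,np.array(d['intrinsics'],float),np.array(d['distortion'],float))[0][:,0]
def st():
    s=env.state(); print('t',s['time'],'tcp',np.round(s['tcp_pos'],1),'F',np.round(s['ft_force'],1),'gap',s['finger_gap']); return s
E
python3 - <<'E'
from h import *
for n in('side','top'):
    d=snap(n,n+'0'); print(n,d['eye'],np.round(d['attitude'],3).tolist(),d['intrinsics'],d['distortion'])
s=st();print(np.round(s['ee_rot'],3),env.hold_point_z)
E
```

```text
side [  38.61356787 1136.0472959   805.9950984 ] [[-0.9, -0.211, 0.381], [-0.435, 0.419, -0.797], [0.009, -0.883, -0.469]] [[379.4921392    0.         319.52508804]
 [  0.         379.4921392  198.09587199]
 [  0.           0.           1.        ]] [-0.04236068  0.          0.          0.          0.        ]
top [ 3.83179465e+02 -1.42643221e+00  1.74961557e+03] [[-0.013, -0.993, 0.117], [-1.0, 0.013, 0.001], [-0.003, -0.117, -0.993]] [[502.27089342   0.         313.84217942]
 [  0.         502.27089342 205.44033288]
 [  0.           0.           1.        ]] [-0.09287573  0.          0.          0.          0.        ]
t 0.1 tcp [ 202.8 -484.   192.9] F [-0.1 -0.2  0.4] gap 85.20425316331429
[[ 0.922  0.386 -0.   ]
 [ 0.386 -0.922  0.001]
 [ 0.    -0.001 -1.   ]] -18.700000000000003
```

View pics/side0.png

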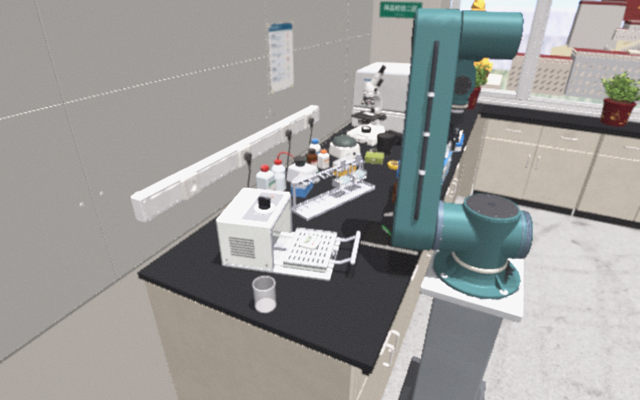

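View pics/top0.png

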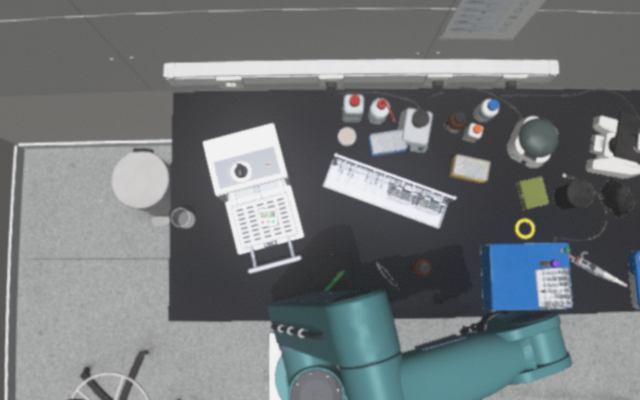

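Run:
```python
from h import *
a=cv2.imread('pics/top0.png'); cv2.imwrite('pics/top0z.png',cv2.resize(a[110:290,160:460],None,fx=2.66,fy=2.66,interpolation=cv2.INTER_CUBIC))
a=cv2.imread('pics/side0.png'); cv2.imwrite('pics/side0z.png',cv2.resize(a[130:320,200:400],None,fx=3.1,fy=3.1,interpolation=cv2.INTER_CUBIC))
```

```text
(no output)
```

View pics/top0z.png

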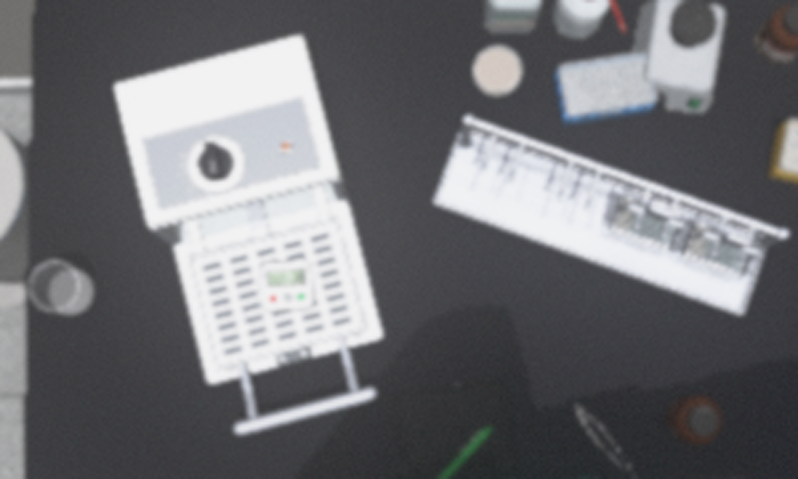

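View pics/side0z.png

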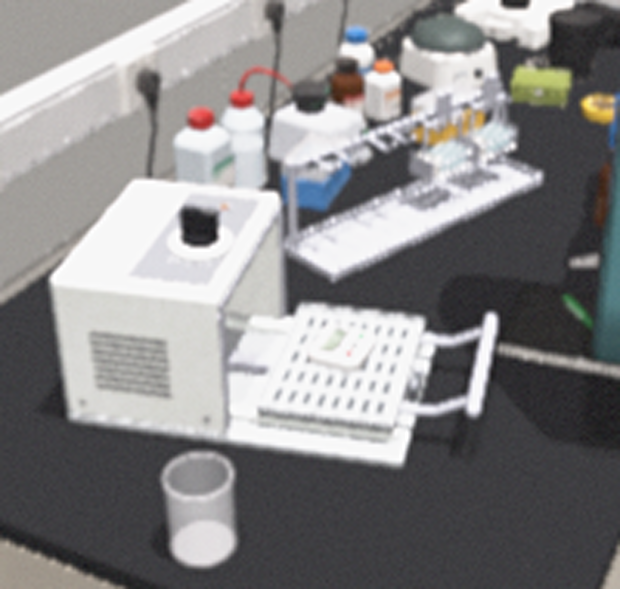

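Run:
```python
from h import *
d=load('top0')
def z(u,v,h): 
    p=onz(d,(160+u/2.66-0.19,110+v/2.66-0.19),h); return np.round(p[:2],1)
for n,u,v,h in [('roofBL',115,85,184),('roofBR',303,36,184),('roofFR',340,180,184),('roofFL',150,228,184),('trayFL',208,384,45),('trayFR',383,337,45),('trayBR',350,200,45),('barL',237,430,69),('barR',374,393,69),('dial',214,161,228),
 ('tm',288,285,56),('st FL',433,202,16),('st FR',745,316,16),('postL',468,118,140),('postR',787,235,140),('bottle',700,419,118),('beaker',60,287,85)]:
    print(n,z(u,v,h))
```

```text
roofBL [777.9 353.6]
roofBR [834.6 126.2]
roofFR [657.6  82.5]
roofFL [603.1 308.9]
trayFL [420.9 260.3]
trayFR [478.1  36.5]
trayBR [655.5  77.2]
barL [362.6 220.1]
barR [406.7  48. ]
dial [674.3 226.3]
tm [545.3 156.6]
st FL [656.  -30.4]
st FR [ 500.3 -435.8]
postL [740.4 -72.9]
postR [ 590.3 -460.9]
bottle [ 368.5 -350.1]
beaker [543.6 442.2]
```

Run:
```python
from h import *
a=cv2.imread('pics/top0.png')
def zz(x0,y0,w,h,f,n,lo,hi):
    c=cv2.resize(a[y0:y0+h,x0:x0+w],None,fx=f,fy=f,interpolation=cv2.INTER_CUBIC).astype(float)
    cv2.imwrite(f'pics/{n}.png',np.clip((c-lo)/(hi-lo)*255,0,255))
zz(220,185,90,90,6,'zt',120,255)
zz(320,150,140,85,5.7,'zs',40,255)
```

```text
[ WARN:0@0.982] global loadsave.cpp:1063 imwrite_ Unsupported depth image for selected encoder is fallbacked to CV_8U.
```

View pics/zt.png

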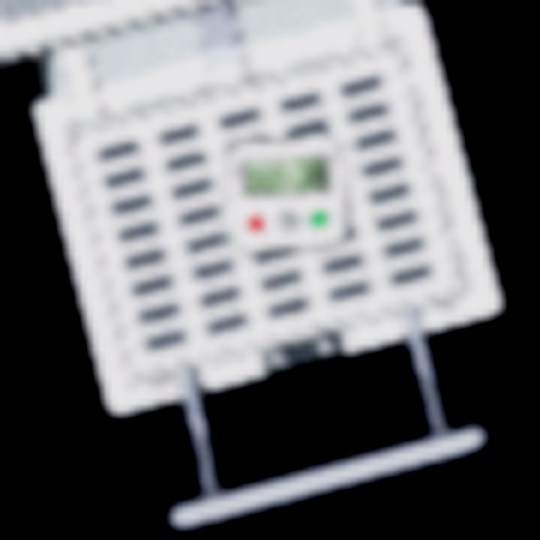

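View pics/zs.png

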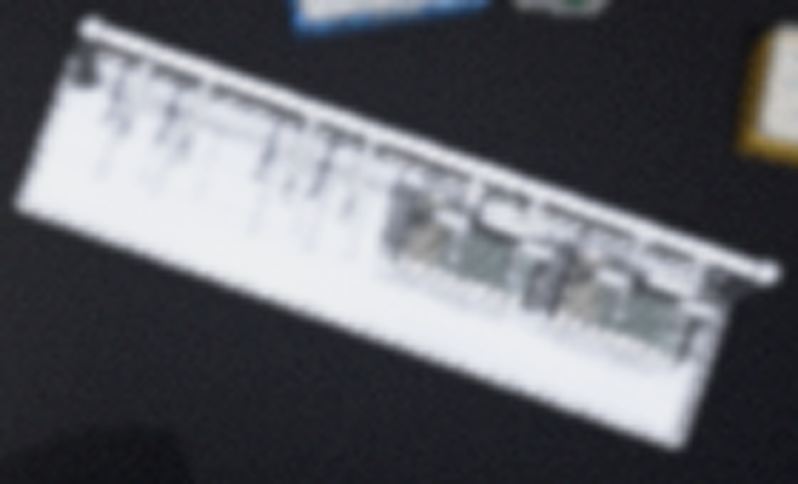

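Run:
```python
from h import *
d=load('top0')
def zp(x0,y0,f,u,v,h): return onz(d,(x0+(u+.5)/f-.5,y0+(v+.5)/f-.5),h)[:2]
A=lambda u,v,h: zp(220,185,6,u,v,h)
S=lambda u,v,h: zp(320,150,5.7,u,v,h)
sl=[A(*p,39) for p in[(118,152),(362,85),(410,274),(165,341)]]
print('slots',np.round(sl,1),'mid',np.mean(sl,0)); 
u=(sl[0]-sl[3])/np.linalg.norm(sl[0]-sl[3]);w=sl[0]-sl[1]; print('yaw',np.degrees(np.arctan2(u[1],u[0])),np.degrees(np.arctan2(-w[0],w[1])))
b=[A(180,518,62),A(478,437,62)];w=b[0]-b[1];print('bar',np.round(b,1),np.mean(b,0),np.linalg.norm(w),np.degrees(np.arctan2(-w[0],w[1])))
pl=[A(112,414,12),A(502,308,12)];w=pl[0]-pl[1];print('plate front',np.round(pl,1),np.mean(pl,0),np.linalg.norm(w),np.degrees(np.arctan2(-w[0],w[1])))
s=[S(88,27,140),S(770,273,140)];w=s[0]-s[1];print('posts',np.round(s,1),np.mean(s,0),np.linalg.norm(w),np.degrees(np.arctan2(-w[0],w[1])))
t=[S(17,207,16),S(682,448,16)];w=t[0]-t[1];print('tray',np.round(t,1),np.mean(t,0),np.linalg.norm(w),np.degrees(np.arctan2(-w[0],w[1])))
# timer: lcd+buttons
a=cv2.imread('pics/top0.png');h=cv2.cvtColor(a,cv2.COLOR_BGR2HSV)
for n,m in[('red',((h[...,0]<10)|(h[...,0]>170))&(h[...,1]>90)),('green',(h[...,0]>50)&(h[...,0]<80)&(h[...,1]>90)),('lcd',(h[...,0]>30)&(h[...,0]<80)&(h[...,1]>25))]:
    ys,xs=np.nonzero(m[205:232,255:282]); print(n,len(xs), xs.mean()+255,ys.mean()+205, onz(d,(xs.mean()+255,ys.mean()+205),56)[:2])
```

```text
slots [[572.5 257.4]
 [609.2 117.3]
 [500.5  90.6]
 [464.1 230.2]] mid [536.56188058 173.89374353]
yaw 14.070667090729668 14.703744331615903
bar [[364.3 218.7]
 [407.3  52.1]] [385.80495524 135.43206485] 172.08169225404225 14.496634369922802
plate front [[423.7 264.5]
 [482.   39.1]] [452.83372602 151.82348472] 232.8255342069743 14.511716175239277
posts [[ 739.9  -70.5]
 [ 592.5 -457.7]] [ 666.24300852 -264.12943771] 414.2767911251541 -20.841574403960244
tray [[ 655.5  -30.3]
 [ 501.8 -433.6]] [ 578.63909791 -231.95518257] 431.6281433823548 -20.860606799269565
red 0 nan nan [nan nan]
green 0 nan nan [nan nan]
lcd 7 272.7142857142857 221.0 [531.33084315 140.96959211]<stdin>:16: RuntimeWarning: Mean of empty slice.
  ret = ret.dtype.type(ret / rcount)
```

Run:
```python
from h import *
a=cv2.imread('pics/top0.png')
c=cv2.resize(a[200:234,250:285],None,fx=16,fy=16,interpolation=cv2.INTER_CUBIC).astype(float)
cv2.imwrite('pics/ztm.png',np.clip((c-150)/(255-150)*255,0,255).astype(np.uint8))
a=cv2.imread('pics/side0.png')
c=cv2.resize(a[225:265,280:345],None,fx=11,fy=11,interpolation=cv2.INTER_CUBIC).astype(float)
cv2.imwrite('pics/ztms.png',np.clip((c-120)/(255-120)*255,0,255).astype(np.uint8))
```

```text
(no output)
```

View pics/ztm.png

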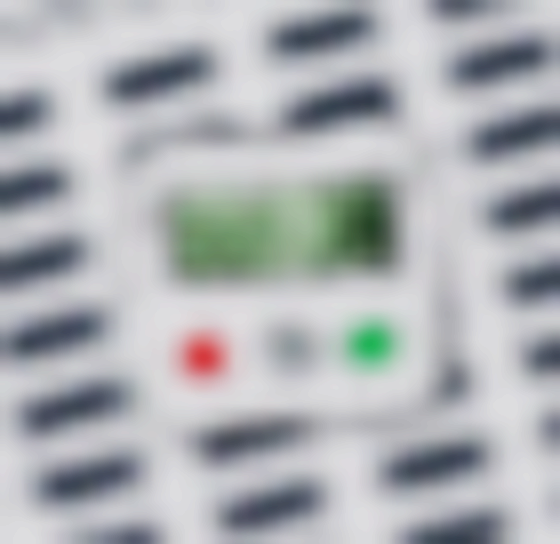

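View pics/ztms.png

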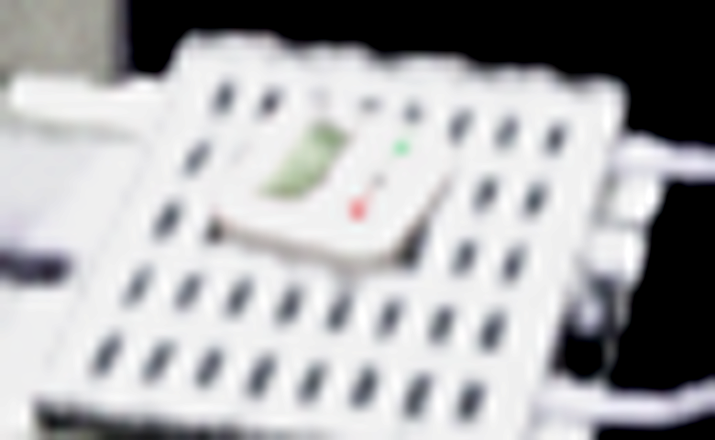

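Run:
```python
from h import *
d=load('top0')
def zp(u,v,h): return np.round(onz(d,(250+(u+.5)/16-.5,200+(v+.5)/16-.5),h)[:2],1)
print('c',zp(283,280,55),'lcd',zp(283,230,55),'btn',zp(203,357,57),zp(371,343,57),'edges L,R,T,B',zp(140,285,55),zp(432,280,55),zp(283,145,55),zp(283,418,55))
e=load('side0')
def sp(u,v,h): return np.round(onz(e,(280+(u+.5)/11-.5,225+(v+.5)/11-.5),h)[:2],1)
print('side btn',sp(358,209,57),sp(401,148,57),'nearedge corner L, R',sp(218,212,55),sp(395,258,55))
```

```text
c [545.2 159.7] lcd [555.8 159.6] btn [528.8 176.5] [531.3 140.9] edges L,R,T,B [544.5 190.1] [544.8 128. ] [574.  159.6] [515.8 159.7]
side btn [524.4 174.2] [527.4 137.8] nearedge corner L, R [564.1 192.7] [503.7 190. ]
```

Emit:
{"api": "play_rows", "payload": {
  "increments": [
    [[0.02,0.035,0.0,0,0,0.114,1],[0.02,0.035,0.0,0,0,0.114,1],[0.02,0.035,0.0,0,0,0.114,1],[0.02,0.035,0.0,0,0,0.114,1],[0.02,0.035,0.0,0,0,0.114,1],[0.02,0.035,0.0,0,0,0.114,1],[0.02,0.035,0.0,0,0,0.114,1],[0.02,0.035,0.0,0,0,0.114,1]]
  ],
  "newtons": 40
}}

```text
time: 0.77
tcp_pos: [363.2, -202.3, 193.3]
ee_rot: [[0.254, 0.967, 0.0], [0.967, -0.254, -0.0], [0.0, 0.0, -1.0]]
ft_force: [1.0, -2.1, 0.5]
finger_gap: 85.5
```

Emit:
{"api": "play_rows", "payload": {
  "increments": [
    [[0.018,0.036,0.0,0,0,0.109,1],[0.018,0.036,0.0,0,0,0.109,1],[0.018,0.036,0.0,0,0,0.108,1],[0.018,0.036,0.0,0,0,0,1],[0.018,0.036,0.0,0,0,0,1],[0.018,0.036,0,0,0,0,1],[0.018,0.036,0,0,0,0,1],[0.018,0.036,0,0,0,0,1]]
  ]
}}

```text
time: 1.43
tcp_pos: [507.2, 86.0, 193.1]
ee_rot: [[-0.064, 0.998, -0.0], [0.998, 0.064, -0.0], [-0.0, -0.0, -1.0]]
ft_force: [1.7, -1.9, 0.9]
finger_gap: 85.4
```

Emit:
{"api": "play_rows", "payload": {
  "increments": [
    [[0.018,0.036,0.0,0,0,0,1],[0.017,0.037,-0.02,0,0,0,1],[0,0,-0.03,0,0,0,1],[0,0,-0.03,0,0,0,1],[0,0,-0.01,0,0,0,1],[0,0,0,0,0,0,1]]
  ]
}}

```text
time: 1.93
tcp_pos: [538.6, 153.8, 102.0]
ee_rot: [[-0.065, 0.998, -0.005], [0.998, 0.064, -0.001], [-0.0, -0.005, -1.0]]
ft_force: [-1.2, -0.3, 0.4]
finger_gap: 85.1
```

Run:
```python
from h import *
d=snap('side','s1');snap('top','t1');st();a=d['img'][:,:,::-1]
cv2.imwrite('pics/s1z.png',cv2.resize(a[180:290,230:370],None,fx=5.5,fy=5.5,interpolation=cv2.INTER_CUBIC))
```

```text
t 2.0333 tcp [540.5 153.7 105.2] F [ 1.1 -0.3 -0.1] gap 85.40384953783239
```

View pics/s1z.png

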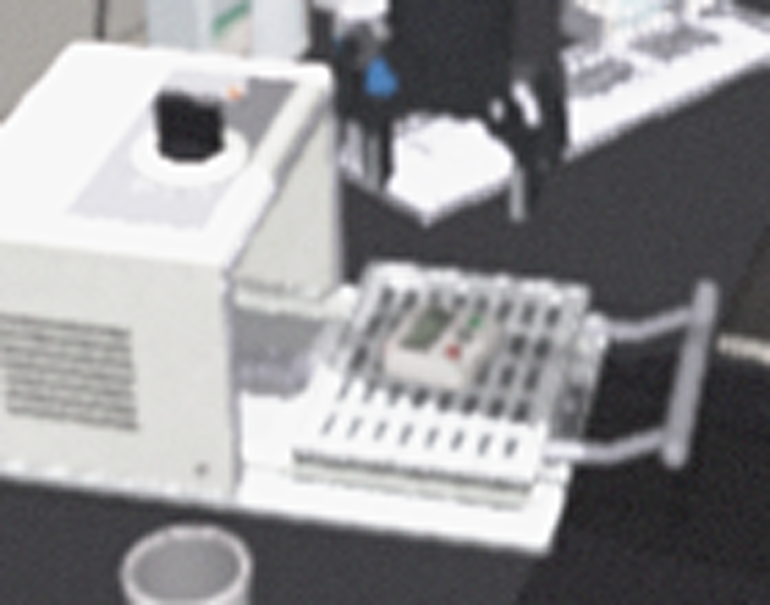

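View pics/t1.png

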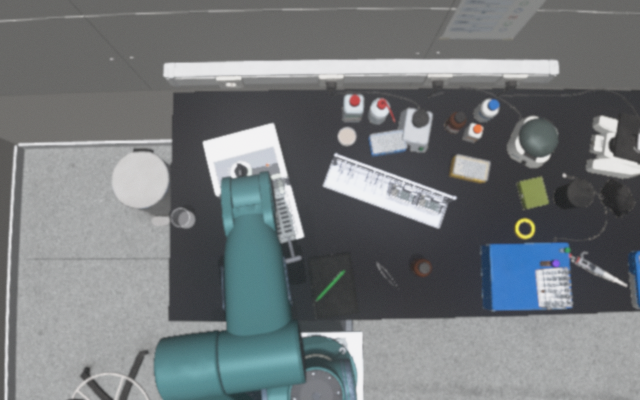

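```bash
python3 - <<'E'
from h import *
e=load('s1')
def sp(u,v,h): return np.round(onz(e,(230+(u+.5)/5.5-.5,180+(v+.5)/5.5-.5),h)[:2],1)
for n,p in dict(nearL=(388,345),nearR=(465,362),farR=(498,318),farL=(425,305),red=(452,352),green=(478,321)).items(): print(n,sp(*p,55))
print('base near',sp(390,370,39),sp(462,388,39))
E
python3 - <<'E'
import cv2
from h import *
a=cv2.imread('pics/s1.png')
cv2.imwrite('pics/s1y.png',cv2.resize(a[228:256,293:325],None,fx=20,fy=20,interpolation=cv2.INTER_CUBIC))
E
```

```text
nearL [566.  183.5]
nearR [514.4 178.4]
farR [517.3 125.2]
farL [566.2 132.8]
red [526.6 172.4]
green [527.3 134. ]
base near [563. 187.] [513.8 183.9]
```

View pics/s1y.png

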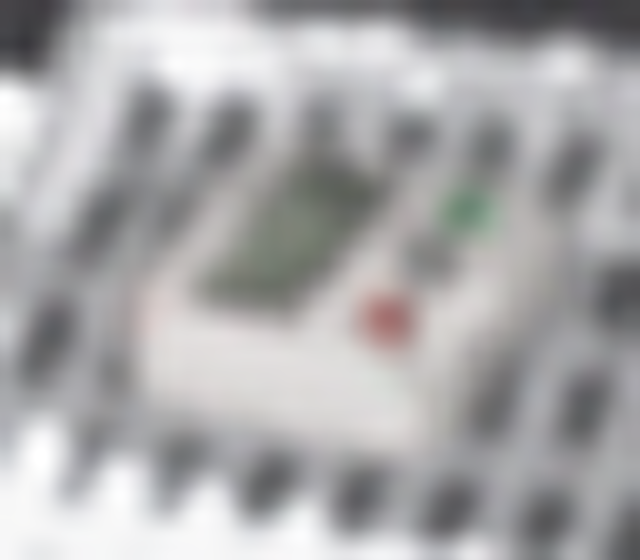

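Emit:
{"api": "play_rows", "payload": {
  "increments": [
    [[0.001,0.001,-0.015,0,0,0,1],[0,0,-0.015,0,0,0,1],[0,0,-0.015,0,0,0,1],[0,0,-0.01,0,0,0,1],[0,0,-0.007,0,0,0,1],[0,0,0,0,0,0,1],[0,0,0,0,0,0,1]]
  ]
}}

```text
time: 2.62
tcp_pos: [541.8, 154.8, 43.5]
ee_rot: [[-0.064, 0.998, 0.001], [0.998, 0.064, 0.0], [0.0, 0.001, -1.0]]
ft_force: [-0.4, 0.5, 0.2]
finger_gap: 85.2
```

Run:
```python
from h import *
d=snap('side','s2');st();a=d['img'][:,:,::-1]
cv2.imwrite('pics/s2z.png',cv2.resize(a[180:290,250:370],None,fx=5.5,fy=5.5,interpolation=cv2.INTER_CUBIC))
```

```text
t 2.6667 tcp [542.1 154.8  43.8] F [-0.2 -0.7 -0. ] gap 85.59032117080065
```

View pics/s2z.png

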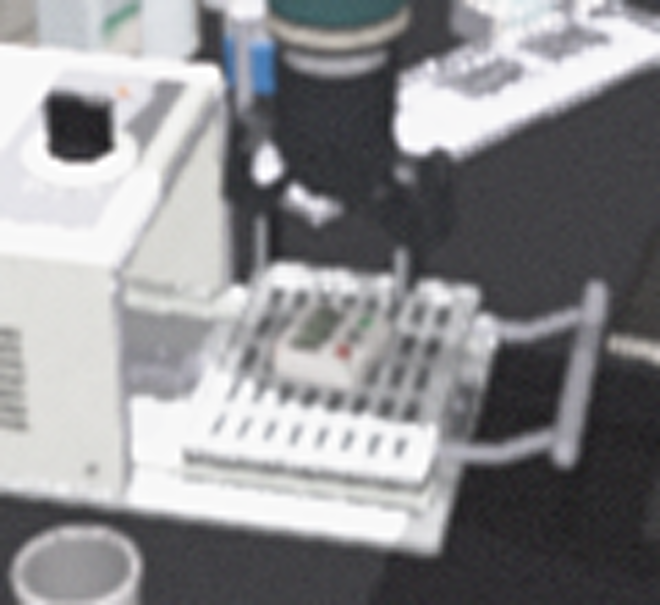

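Run:
```python
from h import *
e=load('s2')
P=[[541.8+42.5,157,57],[541.8-42.5,152,57],[541.8+31,155,55],[541.8-31,155,55]]
print((proj(e,P)-[250,180])*5.5)
```

```text
[[270.27143264 311.7868822 ]
 [393.08920416 341.6052097 ]
 [287.59487535 317.31838017]
 [374.52497084 342.01028154]]
```

Run:
```python
from h import *
e=load('s2')
for z in(44,57,70,80,90,100): print(z,((proj(e,[[541.8+48,157,z],[541.8-48,152,z]])-[250,180])*5.5).round().tolist())
a=cv2.imread('pics/s2.png')
cv2.imwrite('pics/s2y.png',cv2.resize(a[210:255,285:340],None,fx=14,fy=13,interpolation=cv2.INTER_CUBIC))
```

```text
44 [[263.0, 326.0], [401.0, 361.0]]
57 [[263.0, 310.0], [401.0, 344.0]]
70 [[262.0, 293.0], [401.0, 327.0]]
80 [[262.0, 280.0], [401.0, 313.0]]
90 [[262.0, 266.0], [402.0, 300.0]]
100 [[262.0, 253.0], [402.0, 286.0]]
```

View pics/s2y.png

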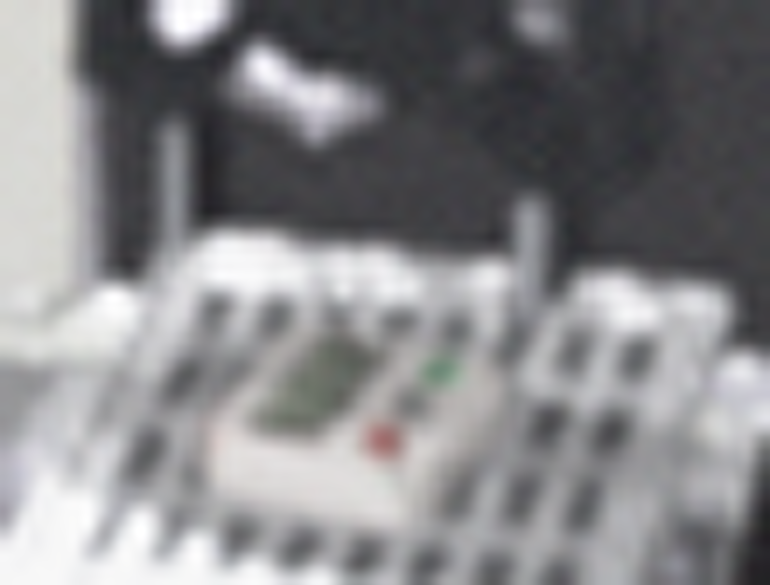

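Emit:
{"api": "play_rows", "payload": {
  "increments": [
    [[0,0.002,-0.004,0,0,0,1],[0,0,-0.003,0,0,0,1],[0,0,0,0,0,0,1],[0,0,0,0,0,0,1]]
  ]
}}

```text
time: 3.0
tcp_pos: [541.4, 156.8, 35.9]
ee_rot: [[-0.064, 0.998, -0.0], [0.998, 0.064, -0.0], [-0.0, -0.0, -1.0]]
ft_force: [-0.3, -0.7, 0.5]
finger_gap: 85.4
```

Emit:
{"api": "play_rows", "payload": {
  "increments": [
    [[0,0,0,0,0,0,0.8],[0,0,0,0,0,0,0.7],[0,0,0,0,0,0,0.6],[0,0,0,0,0,0,0.5],[0,0,0,0,0,0,0.5],[0,0,0,0,0,0,0.5]]
  ]
}}

```text
time: 3.5
tcp_pos: [541.5, 156.8, 35.9]
ee_rot: [[-0.064, 0.998, 0.0], [0.998, 0.064, 0.0], [0.0, 0.0, -1.0]]
ft_force: [-0.5, -0.2, 0.2]
finger_gap: 42.9
```

Run:
```python
from h import *
d=snap('side','s3');st();a=d['img'][:,:,::-1]
cv2.imwrite('pics/s3z.png',cv2.resize(a[190:270,270:370],None,fx=7.5,fy=7.5,interpolation=cv2.INTER_CUBIC))
```

```text
t 3.55 tcp [541.5 156.8  35.9] F [-0.4  0.   0.4] gap 42.08435193594041
```

View pics/s3z.png

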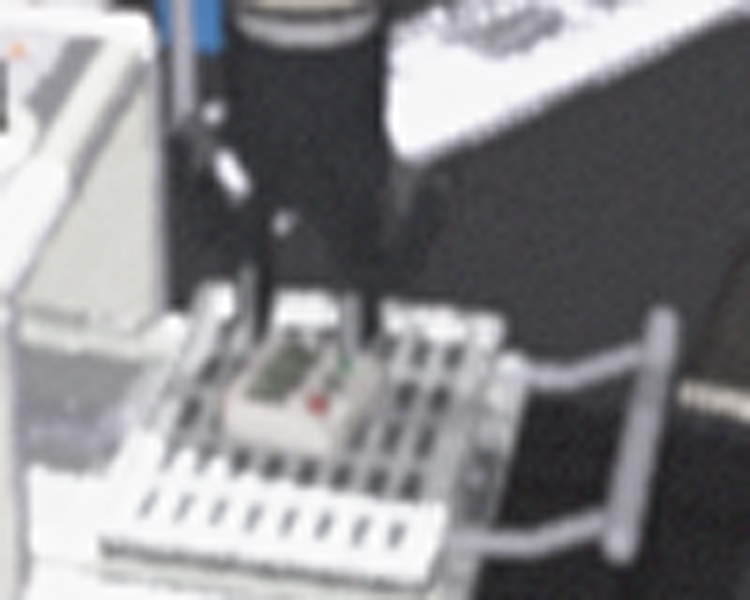

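Run:
```python
from h import *
e=load('s3')
for uv in[(348,352),(248,335)]:
    o,r=ray(e,(270+uv[0]/7.5,190+uv[1]/7.5))
    for y in (110,125,140,157): print(uv,(o+r*(y-o[1])/r[1]).round(1))
for uv in[(318,402),(348,363),(225,392),(330,430)]:
    print(uv,onz(e,(270+uv[0]/7.5,190+uv[1]/7.5),56).round(1))
P=np.array([[541.5,156.8,100]]); print((proj(e,P)-[270,190])*7.5)
```

```text
(348, 352) [539.4 110.   41.3]
(348, 352) [532.1 125.   52.4]
(348, 352) [524.8 140.   63.6]
(348, 352) [516.5 157.   76.3]
(248, 335) [593.9 110.   34.9]
(248, 335) [585.8 125.   46.2]
(248, 335) [577.6 140.   57.4]
(248, 335) [568.4 157.   70.2]
(318, 402) [524.  172.7  56. ]
(348, 363) [525.7 138.   56. ]
(225, 392) [565.9 184.7  56. ]
(330, 430) [509.2 190.   56. ]
[[299.43114795 294.91869898]]
```

Run:
```python
from h import *
e=load('s1')
for uv in[(517,218),(380,188)]:
    o,r=ray(e,(230+uv[0]/5.5,180+uv[1]/5.5))
    for y in (120,140,154,165): print(uv,(o+r*(y-o[1])/r[1]).round(1))
a=cv2.imread('pics/s1.png')
cv2.imwrite('pics/s1f.png',cv2.resize(a[180:240,285:345],None,fx=10,fy=10,interpolation=cv2.INTER_CUBIC))
```

```text
(517, 218) [505.8 120.  128.6]
(517, 218) [496.6 140.  141.9]
(517, 218) [490.2 154.  151.3]
(517, 218) [485.2 165.  158.6]
(380, 188) [603.3 120.  124.7]
(380, 188) [592.2 140.  138.1]
(380, 188) [584.4 154.  147.5]
(380, 188) [578.3 165.  154.8]
```

View pics/s1f.png

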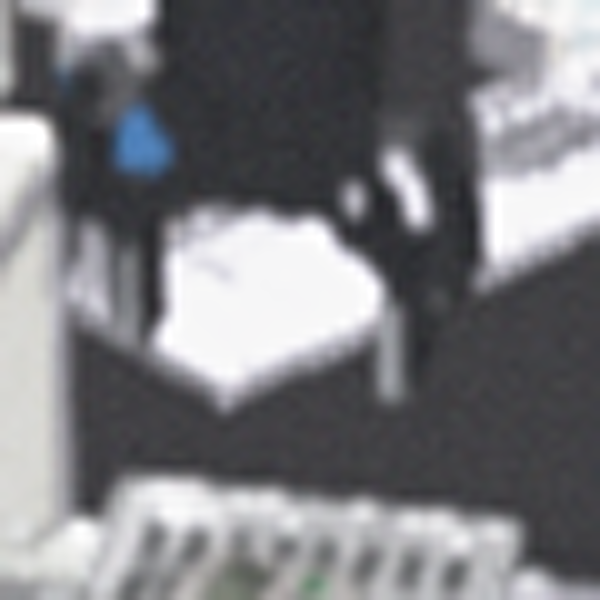

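Emit:
{"api": "play_rows", "payload": {
  "increments": [
    [[0,0,0.004,0,0,0,0.7],[0,0,0,0,0,0,1],[0,0,0,0,0,0,1],[0,0,0,0,0,0,1],[0,0,-0.004,0,0,0,1],[0,0,-0.003,0,0,0,1],[0,0,-0.003,0,0,0,1],[0,0,0,0,0,0,1]]
  ]
}}

```text
time: 4.22
tcp_pos: [541.0, 156.7, 29.1]
ee_rot: [[-0.064, 0.998, -0.001], [0.998, 0.064, -0.0], [-0.0, -0.001, -1.0]]
ft_force: [-0.8, -0.2, -1.1]
finger_gap: 85.7
```

Run:
```python
from h import *
d=snap('side','s4');s=st();print(s['joint_positions'],s['joint_velocities']);a=d['img'][:,:,::-1]
cv2.imwrite('pics/s4z.png',cv2.resize(a[190:270,270:370],None,fx=7.5,fy=7.5,interpolation=cv2.INTER_CUBIC))
```

```text
t 4.2667 tcp [541.1 156.7  29.4] F [0.9 0.5 0. ] gap 85.6906265635248
[ 1.37287259e-01  4.26954945e-01 -2.64494426e-01  8.80236256e-01
  4.82221911e-06  1.64406298e+00] [ 0.00057566 -0.00785161  0.00847851  0.00694193  0.00010574 -0.00145121]
```

View pics/s4z.png

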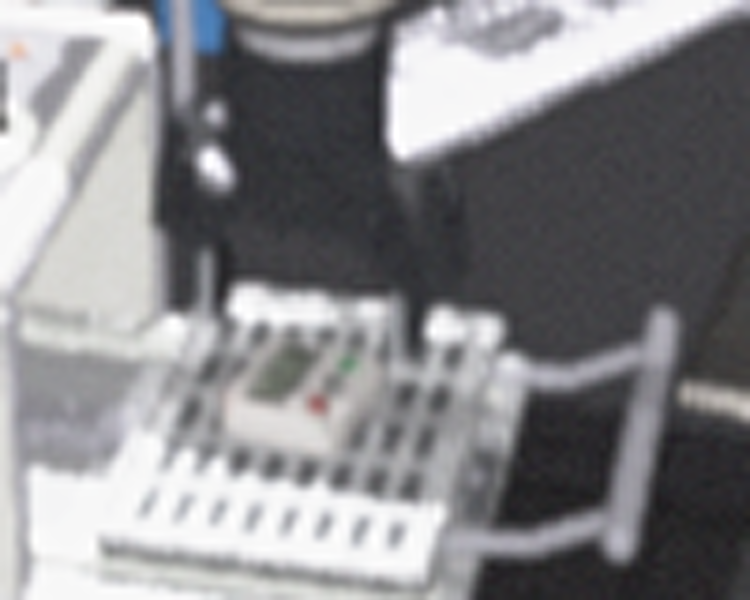

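Run:
```python
from h import *
e=load('s4')
for y in(146,157,168):
  for z in(40,50,60,70,80): print(y,z,((proj(e,[[541+47,y,z],[541-47,y,z]])-[270,190])*7.5).round().tolist())
a=cv2.imread('pics/s4.png'); b=cv2.imread('pics/s3.png')
f=lambda a:cv2.resize(a[222:250,293:330],None,fx=10,fy=10,interpolation=cv2.INTER_CUBIC)
cv2.imwrite('pics/s34.png',np.hstack([f(b),f(a)]))
```

```text
146 40 [[223.0, 366.0], [401.0, 417.0]]
146 50 [[223.0, 349.0], [402.0, 400.0]]
146 60 [[223.0, 331.0], [402.0, 382.0]]
146 70 [[222.0, 314.0], [402.0, 364.0]]
146 80 [[222.0, 296.0], [403.0, 346.0]]
157 40 [[212.0, 378.0], [391.0, 430.0]]
157 50 [[212.0, 361.0], [392.0, 412.0]]
157 60 [[212.0, 343.0], [392.0, 394.0]]
157 70 [[211.0, 325.0], [392.0, 376.0]]
157 80 [[211.0, 307.0], [392.0, 358.0]]
168 40 [[201.0, 390.0], [381.0, 442.0]]
168 50 [[201.0, 372.0], [381.0, 424.0]]
168 60 [[200.0, 355.0], [381.0, 406.0]]
168 70 [[200.0, 337.0], [382.0, 388.0]]
168 80 [[199.0, 319.0], [382.0, 370.0]]
```

View pics/s34.png

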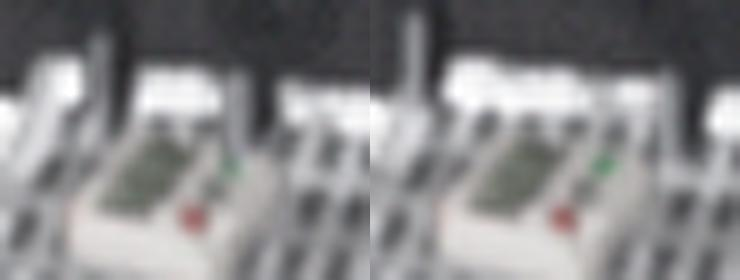

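Emit:
{"api": "play_rows", "payload": {
  "increments": [
    [[0,0,-0.003,0,0,0,1],[0,0,-0.003,0,0,0,1],[0,0,-0.003,0,0,0,1],[0,0,-0.003,0,0,0,1],[0,0,0,0,0,0,1]]
  ]
}}

```text
time: 4.68
tcp_pos: [541.1, 156.7, 17.2]
ee_rot: [[-0.064, 0.998, -0.001], [0.998, 0.064, -0.0], [-0.0, -0.001, -1.0]]
ft_force: [-0.4, -0.3, -0.9]
finger_gap: 85.4
```

Run:
```python
from h import *
d=snap('side','s5');s=st();a=d['img'][:,:,::-1]
b=cv2.imread('pics/s4.png')
f=lambda a:cv2.resize(a[215:255,285:335],None,fx=8,fy=8,interpolation=cv2.INTER_CUBIC)
cv2.imwrite('pics/s45.png',np.hstack([f(b),f(a)]))
```

```text
t 4.7333 tcp [541.2 156.7  17.5] F [-0.6 -0.8  0.1] gap 85.77481478102379
```

View pics/s45.png

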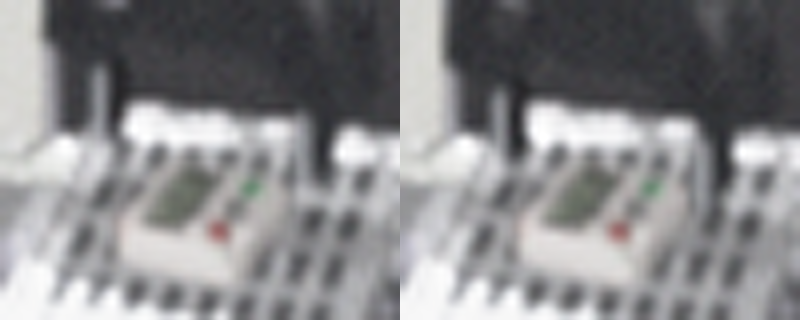

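Emit:
{"api": "play_rows", "payload": {
  "increments": [
    [[0,0,-0.002,0,0,0,1],[0,0,-0.002,0,0,0,1],[0,0,-0.002,0,0,0,1],[0,0,-0.002,0,0,0,1],[0,0,0,0,0,0,1]]
  ]
}}

```text
time: 5.15
tcp_pos: [541.3, 156.7, 9.5]
ee_rot: [[-0.064, 0.998, -0.001], [0.998, 0.064, -0.0], [-0.0, -0.001, -1.0]]
ft_force: [0.1, -0.4, -0.6]
finger_gap: 85.1
```

Emit:
{"api": "play_rows", "payload": {
  "increments": [
    [[0,0,-0.002,0,0,0,1],[0,0,-0.002,0,0,0,1],[0,0,-0.002,0,0,0,1],[0,0,0,0,0,0,1]]
  ]
}}

```text
time: 5.48
tcp_pos: [541.3, 156.7, 3.5]
ee_rot: [[-0.064, 0.998, -0.001], [0.998, 0.064, -0.0], [-0.0, -0.001, -1.0]]
ft_force: [-0.5, -0.4, -0.5]
finger_gap: 85.4
```

Run:
```python
from h import *
d=snap('side','s6');s=st();a=d['img'][:,:,::-1]
f=lambda a:cv2.resize(a[205:255,280:340],None,fx=11,fy=11,interpolation=cv2.INTER_CUBIC)
cv2.imwrite('pics/s6z.png',f(a))
e=d
for z in(40,45,50,55): print(z,((proj(e,[[541+47,157,z],[541-47,157,z]])-[280,205])*11).round().tolist())
```

```text
t 5.5333 tcp [541.3 156.8   3.7] F [0.6 0.3 0.4] gap 85.30272717475894
40 [[201.0, 390.0], [464.0, 465.0]]
45 [[201.0, 377.0], [464.0, 452.0]]
50 [[201.0, 364.0], [464.0, 439.0]]
55 [[201.0, 351.0], [464.0, 426.0]]
```

View pics/s6z.png

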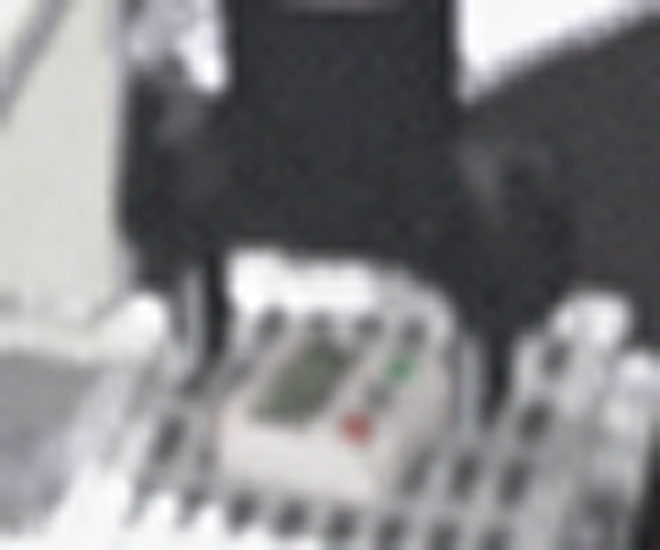

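Emit:
{"api": "play_rows", "payload": {
  "increments": [
    [[0,0,-0.003,0,0,0,1],[0,0,0,0,0,0,0.85],[0,0,0,0,0,0,0.75],[0,0,0,0,0,0,0.7],[0,0,0,0,0,0,0.6],[0,0,0,0,0,0,0.55],[0,0,0,0,0,0,0.55]]
  ]
}}

```text
time: 6.12
tcp_pos: [541.7, 156.8, 1.3]
ee_rot: [[-0.064, 0.998, 0.0], [0.998, 0.064, 0.0], [0.0, 0.0, -1.0]]
ft_force: [-1.0, 0.0, 6.3]
finger_gap: 60.8
```

Emit:
{"api": "play_rows", "payload": {
  "increments": [
    [[0,0,0.001,0,0,0,0.5],[0,0,0,0,0,0,0.5],[0,0,0.005,0,0,0,0.5],[0,0,0.01,0,0,0,0.5],[0,0,0.015,0,0,0,0.5],[0,0,0.02,0,0,0,0.5],[0,0,0.02,0,0,0,0.5],[0,0,0,0,0,0,0.5]]
  ]
}}

```text
time: 6.78
tcp_pos: [543.4, 157.1, 76.1]
ee_rot: [[-0.064, 0.998, 0.005], [0.998, 0.064, 0.001], [0.0, 0.005, -1.0]]
ft_force: [1.4, 0.5, -0.3]
finger_gap: 60.8
```

Run:
```python
from h import *
d=snap('side','s7');s=st();a=d['img'][:,:,::-1]
f=lambda a:cv2.resize(a[165:265,260:360],None,fx=6,fy=6,interpolation=cv2.INTER_CUBIC)
cv2.imwrite('pics/s7z.png',f(a))
```

```text
t 6.8333 tcp [542.9 157.   74.3] F [-0.6  0.5 -0.3] gap 60.97027059646714
```

View pics/s7z.png

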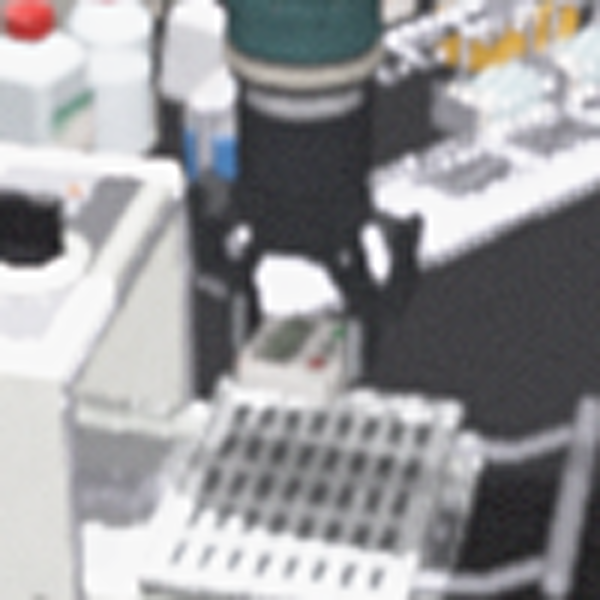

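Emit:
{"api": "play_rows", "payload": {
  "increments": [
    [[-0.0175,0.0254,0.005,0,0,0,0.5],[-0.0175,0.0254,0,0,0,0,0.5],[-0.0175,0.0254,0,0,0,0,0.5],[-0.0175,0.0254,0,0,0,0,0.5],[-0.0175,0.0254,0,0,0,0,0.5],[-0.0175,0.0254,0,0,0,0,0.5],[-0.0175,0.0254,0,0,0,0,0.5],[0,0,-0.02,0,0,0,0.5]]
  ]
}}

```text
time: 7.5
tcp_pos: [417.5, 338.6, 59.0]
ee_rot: [[-0.068, 0.998, 0.003], [0.998, 0.068, 0.003], [0.003, 0.003, -1.0]]
ft_force: [-0.2, 1.6, -0.3]
finger_gap: 60.7
```

Emit:
{"api": "play_rows", "payload": {
  "increments": [
    [[0,0,-0.02,0,0,0,0.5],[0,0,-0.02,0,0,0,0.5],[0,0,-0.015,0,0,0,0.5],[0,0,-0.01,0,0,0,0.5],[0,0,0,0,0,0,0.5]]
  ]
}}

```text
time: 7.92
tcp_pos: [417.5, 333.7, -10.2]
ee_rot: [[-0.064, 0.998, -0.003], [0.998, 0.064, -0.002], [-0.002, -0.003, -1.0]]
ft_force: [-0.3, 0.4, 0.1]
finger_gap: 61.0
```

Run:
```python
from h import *
d=snap('side','s8');s=st();a=d['img'][:,:,::-1]
f=lambda a:cv2.resize(a[195:315,260:380],None,fx=5,fy=5,interpolation=cv2.INTER_CUBIC)
cv2.imwrite('pics/s8z.png',f(a))
```

```text
t 7.9667 tcp [418.1 334.1  -9. ] F [ 0.  -0.5 -0.5] gap 60.74825986710458
```

View pics/s8z.png

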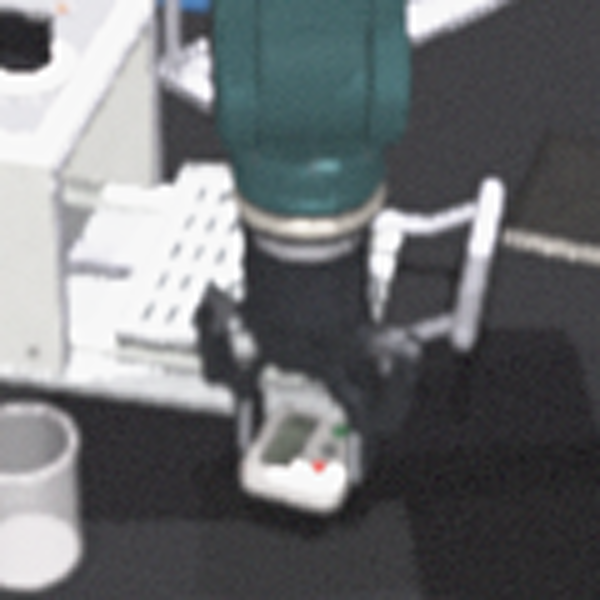

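Emit:
{"api": "play_rows", "payload": {
  "increments": [
    [[0,0,-0.007,0,0,0,0.5],[0,0,-0.006,0,0,0,0.5],[0,0,-0.005,0,0,0,0.5],[0,0,-0.003,0,0,0,0.5],[0,0,0,0,0,0,0.5]]
  ]
}}

```text
time: 8.38
tcp_pos: [418.7, 334.4, -29.6]
ee_rot: [[-0.064, 0.998, -0.001], [0.998, 0.064, -0.0], [-0.0, -0.001, -1.0]]
ft_force: [-0.1, -0.9, -0.4]
finger_gap: 61.0
```

Emit:
{"api": "play_rows", "payload": {
  "increments": [
    [[0,0,-0.002,0,0,0,0.5],[0,0,-0.002,0,0,0,0.5],[0,0,0,0,0,0,0.5]]
  ]
}}

```text
time: 8.63
tcp_pos: [419.0, 334.5, -33.3]
ee_rot: [[-0.064, 0.998, -0.0], [0.998, 0.064, -0.0], [-0.0, -0.0, -1.0]]
ft_force: [-0.5, -0.3, -0.8]
finger_gap: 61.1
```

Emit:
{"api": "play_rows", "payload": {
  "increments": [
    [[0,0,-0.002,0,0,0,0.5],[0,0,-0.001,0,0,0,0.5],[0,0,0,0,0,0,0.5]]
  ]
}}

```text
time: 8.88
tcp_pos: [418.9, 334.5, -36.3]
ee_rot: [[-0.064, 0.998, -0.0], [0.998, 0.064, -0.0], [-0.0, -0.0, -1.0]]
ft_force: [-0.6, 0.4, -1.5]
finger_gap: 60.6
```

Emit:
{"api": "play_rows", "payload": {
  "increments": [
    [[0,0,-0.001,0,0,0,0.5],[0,0,0,0,0,0,0.5]]
  ]
}}

```text
time: 9.05
tcp_pos: [419.0, 334.5, -37.2]
ee_rot: [[-0.064, 0.998, -0.0], [0.998, 0.064, -0.0], [-0.0, -0.0, -1.0]]
ft_force: [-0.6, -0.4, -0.2]
finger_gap: 60.7
```

Emit:
{"api": "play_rows", "payload": {
  "increments": [
    [[0,0,-0.001,0,0,0,0.5],[0,0,-0.001,0,0,0,0.5],[0,0,0,0,0,0,0.5]]
  ]
}}

```text
time: 9.3
tcp_pos: [419.1, 334.7, -37.9]
ee_rot: [[-0.064, 0.998, 0.001], [0.998, 0.064, 0.0], [0.0, 0.001, -1.0]]
ft_force: [-6.1, -3.5, 26.0]
finger_gap: 60.8
```

Run:
```python
from h import *
d=snap('side','s9');s=st();a=d['img'][:,:,::-1]
f=lambda a:cv2.resize(a[195:315,260:380],None,fx=5,fy=5,interpolation=cv2.INTER_CUBIC)
cv2.imwrite('pics/s9z.png',f(a))
```

```text
t 9.35 tcp [419.1 334.7 -37.9] F [-5.5 -4.5 24.8] gap 60.85656070045556
```

View pics/s9z.png

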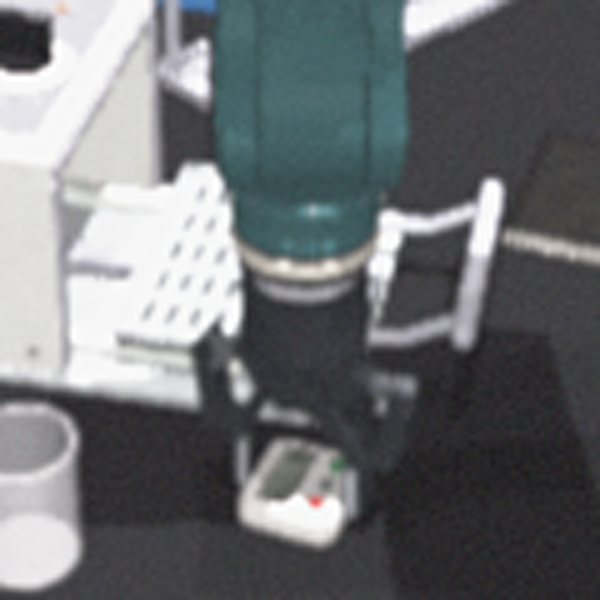

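Emit:
{"api": "play_rows", "payload": {
  "increments": [
    [[0,0,0.001,0,0,0,0.6],[0,0,0,0,0,0,0.8],[0,0,0,0,0,0,1],[0,0,0,0,0,0,1],[0,0,0.01,0,0,0,1],[0,0,0.03,0,0,0,1],[0,0,0.04,0,0,0,1],[0,0,0.04,0,0,0,1]]
  ]
}}

```text
time: 10.02
tcp_pos: [418.2, 334.1, 82.8]
ee_rot: [[-0.064, 0.998, -0.002], [0.998, 0.064, -0.001], [-0.001, -0.002, -1.0]]
ft_force: [2.2, -0.1, 0.3]
finger_gap: 85.6
```

Emit:
{"api": "play_rows", "payload": {
  "increments": [
    [[0,-0.03,0.03,0,0,0,0.35],[0,-0.04,0.02,0,0,0,0.35],[0,-0.04,0.015,0,0,0,0.35],[0,-0.04,0.01,0,0,0,0.35],[0,-0.04,0,0,0,0,0.35],[0,-0.04,0,0,0,0,0.35],[0,-0.04,0,0,0,0,0.35],[0,-0.04,0,0,0,0,0.35]]
  ]
}}

```text
time: 10.68
tcp_pos: [418.5, 27.1, 154.7]
ee_rot: [[-0.064, 0.998, 0.0], [0.998, 0.064, -0.0], [-0.0, 0.0, -1.0]]
ft_force: [2.0, 1.0, 0.1]
finger_gap: 30.2
```

Run:
```python
from h import *
d=snap('side','s10');s=st()
d=snap('top','t10');a=d['img'][:,:,::-1]
f=lambda a:cv2.resize(a[110:290,160:460],None,fx=2.66,fy=2.66,interpolation=cv2.INTER_CUBIC)
cv2.imwrite('pics/t10z.png',f(a))
```

```text
t 10.7333 tcp [419.1  21.2 154.7] F [ 2.8 -2.1  1.4] gap 30.179638008003806
```

View pics/s10.png

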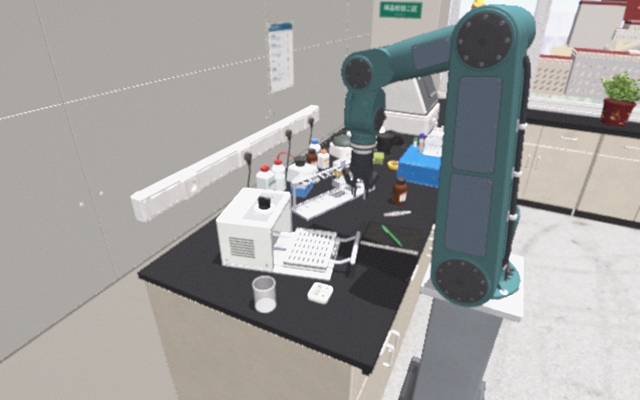

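View pics/t10z.png

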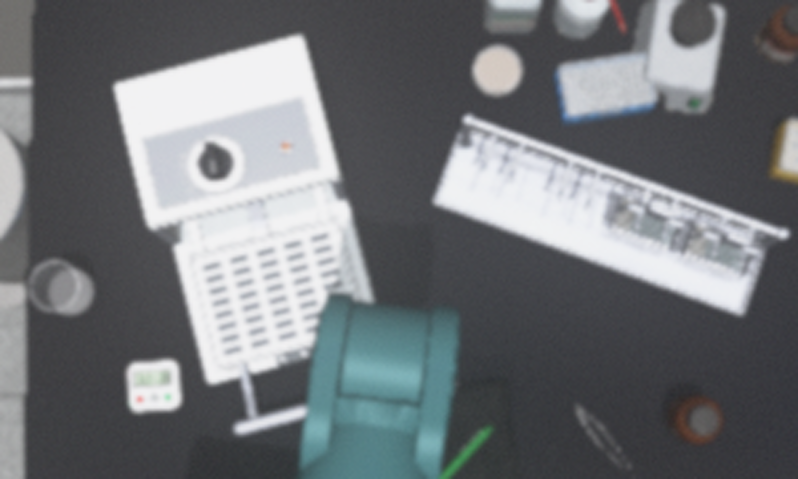

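Run:
```python
from h import *
d=load('t10');g=cv2.cvtColor(d['img'],cv2.COLOR_RGB2GRAY)
m=(g>140).astype(np.uint8); n,l,s,c=cv2.connectedComponentsWithStats(m)
for i in range(1,n):
    if abs(c[i][0]-218)<8 and abs(c[i][1]-255)<8:
        cnt=cv2.findContours((l==i).astype(np.uint8),0,2)[0][0]; r=cv2.minAreaRect(cnt); print(r,onz(d,r[0],17).round(1),s[i])
e=load('s10')
a=e['img'][:,:,::-1]; cv2.imwrite('pics/s10z.png',cv2.resize(a[130:230,310:430],None,fx=6,fy=6,interpolation=cv2.INTER_CUBIC))
```

```text
((217.0, 254.5), (19.0, 20.0), 90.0) [421.1 337.5  17. ] [207 245  21  20 376]
```

View pics/s10z.png

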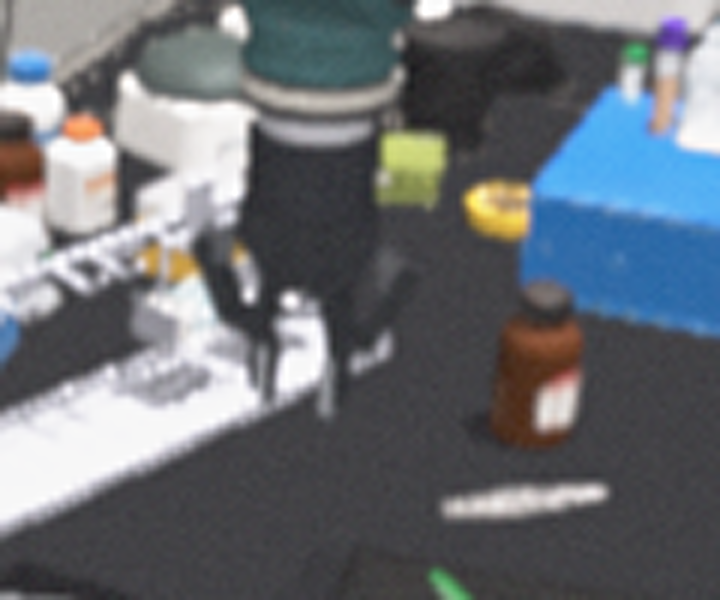

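Run:
```python
from h import *
e=load('s10')
for uv in[(325,416),(268,402)]:
    o,r=ray(e,(310+uv[0]/6,130+uv[1]/6))
    for y in (10,21,32): print(uv,(o+r*(y-o[1])/r[1]).round(1))
```

```text
(325, 416) [402.8  10.  180.1]
(325, 416) [399.2  21.  186.2]
(325, 416) [395.7  32.  192.3]
(268, 402) [438.5  10.  180.8]
(268, 402) [434.6  21.  187. ]
(268, 402) [430.6  32.  193.1]
```

Run:
```python
from h import *
o=np.array([630.3,-251.1]);t=np.radians(-20.85);X=np.array([np.cos(t),np.sin(t)]);Y=np.array([-np.sin(t),np.cos(t)])
for tag,(x0,y0,w,h,f) in dict(side0=(300,130,90,75,8),top0=(380,170,80,70,9)).items():
    d=load(tag);im=cv2.resize(d['img'][y0:y0+h,x0:x0+w,::-1],None,fx=f,fy=f,interpolation=cv2.INTER_CUBIC)
    for hy in(-50,-150):
        for dx,dy,z in[(-6,-15,178),(2,-15,178),(2,15,178),(-6,15,178),(-2,-15,136),(-2,15,136)]:
            p=o+X*dx+Y*(hy+dy);q=(proj(d,[[*p,z]])[0]-[x0,y0])*f+f/2;cv2.circle(im,tuple(int(v) for v in q),2,(0,0,255),-1)
    cv2.imwrite(f'pics/ov_{tag}.png',im)
```

```text
(no output)
```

View pics/ov_side0.png

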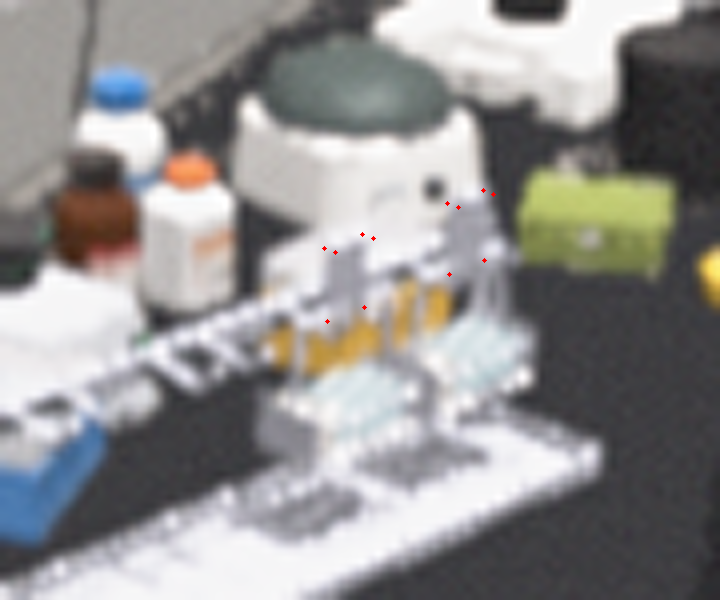

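View pics/ov_top0.png

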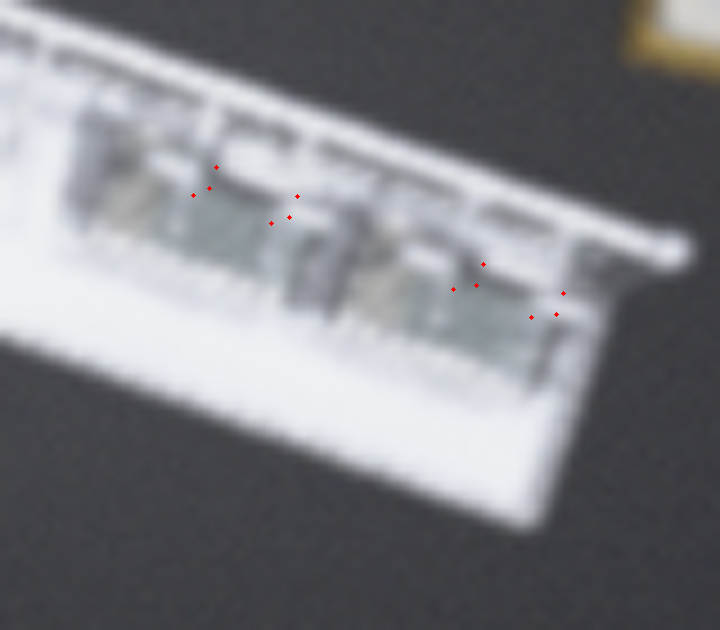

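Emit:
{"api": "play_rows", "payload": {
  "increments": [
    [[0.019,-0.032,0.01,0,0,-0.107,0.35],[0.019,-0.032,0.01,0,0,-0.107,0.35],[0.019,-0.032,0,0,0,-0.107,0.35],[0.019,-0.032,0,0,0,-0.107,0.35],[0.019,-0.032,0,0,0,0,0.35],[0.019,-0.032,0,0,0,0,0.35],[0.019,-0.032,0,0,0,0,0.35],[0.019,-0.032,0,0,0,0,0.35]]
  ],
  "newtons": 60
}}

```text
time: 11.45
tcp_pos: [571.8, -228.4, 174.3]
ee_rot: [[0.356, 0.935, -0.0], [0.935, -0.356, 0.0], [0.0, -0.0, -1.0]]
ft_force: [0.9, 0.5, 0.1]
finger_gap: 29.9
```

Emit:
{"api": "play_rows", "payload": {
  "increments": [
    [[0.019,-0.032,0.0,0,0,0,0.35],[0.019,-0.032,0,0,0,0,0.35],[0,0,0,0,0,0,0.35],[0,0,0,0,0,0,0.35]]
  ]
}}

```text
time: 11.78
tcp_pos: [609.6, -292.2, 173.0]
ee_rot: [[0.357, 0.934, -0.001], [0.934, -0.357, 0.001], [0.0, -0.002, -1.0]]
ft_force: [0.5, 1.0, 0.1]
finger_gap: 30.0
```

Run:
```python
from h import *
d=snap('side','s11');s=st();a=d['img'][:,:,::-1]
t=s['tcp_pos']
cv2.imwrite('pics/s11z.png',cv2.resize(a[110:210,290:410],None,fx=6,fy=6,interpolation=cv2.INTER_CUBIC))
```

```text
t 11.8333 tcp [ 609.1 -291.   173.7] F [0.1 0.4 0. ] gap 29.965131306519112
```

View pics/s11z.png

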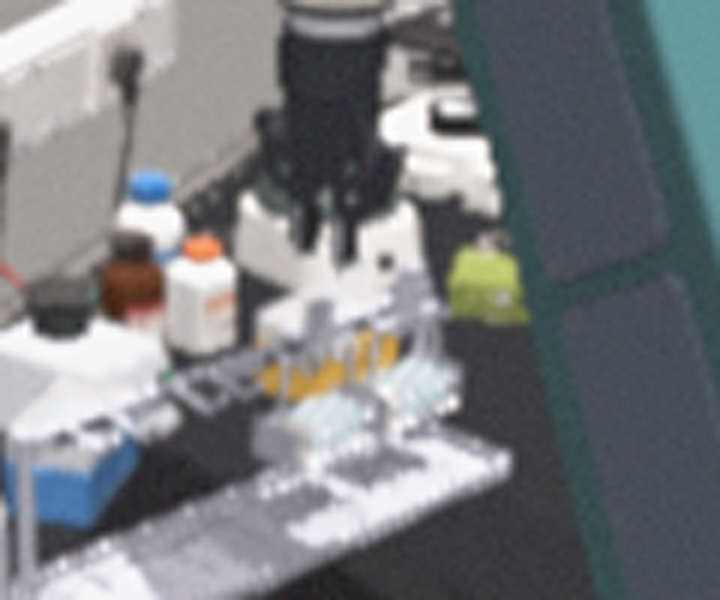

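Emit:
{"api": "play_rows", "payload": {
  "increments": [
    [[0,-0.008,0.0,0,0,0,0.35],[0,0,-0.01,0,0,0,0.35],[0,0,-0.01,0,0,0,0.35],[0,0,-0.01,0,0,0,0.35],[0,0,0,0,0,0,0.35],[0,0,0,0,0,0,0.35]]
  ]
}}

```text
time: 12.33
tcp_pos: [608.6, -298.5, 145.1]
ee_rot: [[0.355, 0.935, -0.0], [0.935, -0.355, 0.0], [0.0, -0.0, -1.0]]
ft_force: [0.5, 0.0, 0.3]
finger_gap: 30.0
```

Run:
```python
from h import *
d=snap('side','s12');s=st();a=d['img'][:,:,::-1]
cv2.imwrite('pics/s12z.png',cv2.resize(a[140:200,320:380],None,fx=10,fy=10,interpolation=cv2.INTER_CUBIC))
```

```text
t 12.3833 tcp [ 608.9 -298.7  145.5] F [0.7 0.9 0.3] gap 29.706822535146234
```

View pics/s12z.png

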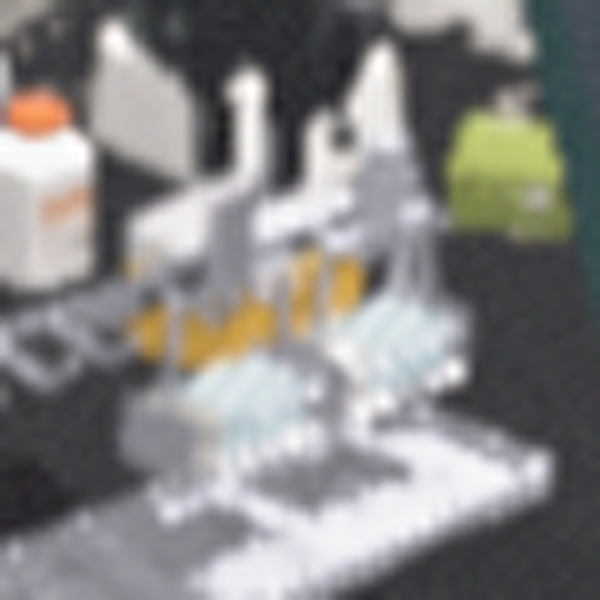

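Run:
```python
from h import *
e=load('s12')
t=np.radians(-20.85);X=np.array([np.cos(t),np.sin(t),0])
c=np.array([608.9,-298.7,176])
for P in (c,c+X*15,c-X*15,c+X*20,c-X*20): print(((proj(e,[P])[0]-[320,140])*10+5).round(1))
a=cv2.imread('pics/s12.png')
print(cv2.cvtColor(a,cv2.COLOR_BGR2GRAY)[150:174:2,334:358])
```

```text
[241.2 208.4]
[216.4 198.7]
[266.3 218.1]
[208.2 195.5]
[274.8 221.4]
[[189 192 192 194 176 109  71  51  70 149 223 230 135  44  43  49  44  59
   80  72 130 224 235 233]
 [189 190 192 195 182 126  82  58  45 134 230 231 153  76  53  47  97 181
  199 148 134 183 227 232]
 [189 187 189 192 182 122  72  44  44 134 230 232 168  98  55  48 134 227
  213 135 114 159 209 211]
 [127 147 170 183 180 126  72  53  72 145 226 223 161  96  54  47 137 229
  234 227 225 205 177 155]
 [ 59  60  77 105 144 173 176 182 197 209 210 170 134  91  75 109 176 229
  226 218 201 162 156 158]
 [106 142 178 208 228 231 218 190 165 147 136 154 199 204 224 233 235 239
  235 230 225 174 157 160]
 [221 233 236 236 238 234 209 163 141 135 144 197 240 239 237 232 209 208
  193 159 157 177 174 167]
 [190 196 212 225 233 225 182 155 140 134 138 166 179 172 158 122 118 144
  185 218 210 188 158 143]
 [171 171 159 148 139 125 122 142 139 133 141 170 193 199 198 191 178 176
  160 150 150 153 122  84]
 [137 133 136 124  98 104 127 143 145 144 143 165 192 172 160 178 164 153
  166 166 170 159 101  75]
 [107 103 138 168 150 144 143 138 134 146 147 154 163 149 155 151 150 153
  173 181 179 169 168 206]
 [145 148 149 155 146 144 145 147 138 157 163 169 160 152 155 168 179 173
  191 215 209 218 230 225]]
```

Run:
```python
from h import *
d=snap('top','t12');s=st();a=d['img'][:,:,::-1]
cv2.imwrite('pics/t12z.png',cv2.resize(a[150:240,340:460],None,fx=6,fy=6,interpolation=cv2.INTER_CUBIC))
e=load('top0');a=e['img'][:,:,::-1]
c=cv2.resize(a[180:220,380:450],None,fx=11,fy=11,interpolation=cv2.INTER_CUBIC).astype(float)
cv2.imwrite('pics/t0r.png',np.clip((c-40)*1.2,0,255).astype(np.uint8))
```

```text
t 12.4333 tcp [ 609.1 -298.9  145.7] F [ 0.2  0.1 -0.2] gap 29.92848738986633
```

View pics/t12z.png

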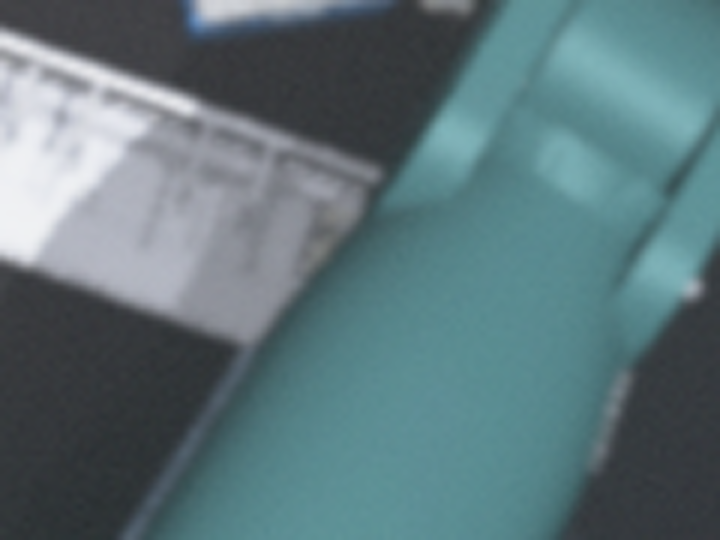

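View pics/t0r.png

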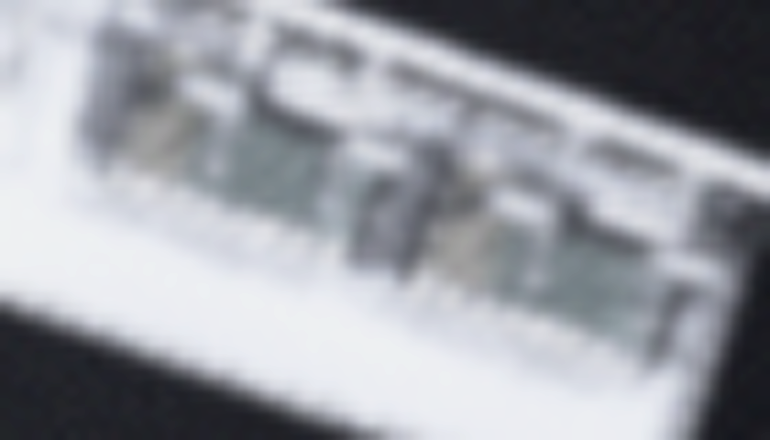

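Run:
```python
from h import *
d=load('top0')
o=np.array([630.3,-251.1]);t=np.radians(-20.85);X=np.array([np.cos(t),np.sin(t)]);Y=np.array([-np.sin(t),np.cos(t)])
def q(u,v,z):
    p=onz(d,(380+(u+.5)/11-.5,180+(v+.5)/11-.5),z)[:2];return p.round(1),np.round([(p-o)@X,(p-o)@Y],1)
for n,u,v,z in[('tab1',332,97,178),('tab1L',275,80,178),('tab1R',392,118,178),('tab2L',588,203,178),('tab2R',690,235,178),('bar1a',210,95,134),('bar1b',378,150,134),('bar2a',525,205,134),('bar2b',690,262,134),('body1 BL',75,170,54+10),('body1 R end',405,265,60)]: print(n,*q(u,v,z))
for hy in(-50,-150):
  for a in[(-2,hy-15,178),(-2,hy+15,178),(-2,hy-42,134),(-2,hy+42,134),(-25,hy+42,88),(-25,hy-42,88),(21,hy+42,88)]:
    p=o+X*a[0]+Y*a[1]; print(a,((proj(d,[[*p,a[2]]])[0]-[380,180]+.5)*11-.5).round())
```

```text
tab1 [ 618.6 -304. ] [  7.9 -53.6]
tab1L [ 623.8 -287.7] [  6.9 -36.5]
tab1R [ 612.3 -321.2] [  8.1 -72. ]
tab2L [ 586.8 -377.2] [   4.3 -133.4]
tab2R [ 577.2 -406.6] [   5.7 -164.2]
bar1a [ 626.3 -276.2] [  5.1 -24.9]
bar1b [ 609.2 -325.7] [  6.8 -77.2]
bar2a [ 592.2 -368.9] [   6.3 -123.7]
bar2b [ 574.5 -417.6] [   7.1 -175.4]
body1 BL [ 613.9 -245.5] [-17.3  -0.6]
body1 R end [ 583.5 -347.6] [  -9.4 -106.8]
(-2, -65, 178) [358. 142.]
(-2, -35, 178) [260. 107.]
(-2, -92, 134) [416. 195.]
(-2, -8, 134) [149.  98.]
(-25, -8, 88) [101. 191.]
(-25, -92, 88) [361. 285.]
(21, -8, 88) [150.  51.]
(-2, -165, 178) [684. 261.]
(-2, -135, 178) [587. 225.]
(-2, -192, 134) [733. 310.]
(-2, -108, 134) [466. 213.]
(-25, -108, 88) [411. 303.]
(-25, -192, 88) [670. 398.]
(21, -108, 88) [459. 162.]
```

Emit:
{"api": "play_rows", "payload": {
  "increments": [
    [[0.008,-0.001,0.0,0,0,0,0.35],[0,0,0,0,0,0,0.35],[0,0,0,0,0,0,0.35]]
  ]
}}

```text
time: 12.68
tcp_pos: [617.2, -300.2, 145.1]
ee_rot: [[0.356, 0.935, 0.001], [0.935, -0.356, -0.0], [-0.0, 0.001, -1.0]]
ft_force: [-0.7, 0.1, -0.7]
finger_gap: 30.2
```

Run:
```python
from h import *
d=snap('side','s13');s=st();a=d['img'][:,:,::-1]
cv2.imwrite('pics/s13z.png',cv2.resize(a[140:190,320:370],None,fx=12,fy=12,interpolation=cv2.INTER_CUBIC))
```

```text
t 12.7333 tcp [ 617.  -300.2  145. ] F [-0.   0.7  0.6] gap 30.107363809850114
```

View pics/s13z.png

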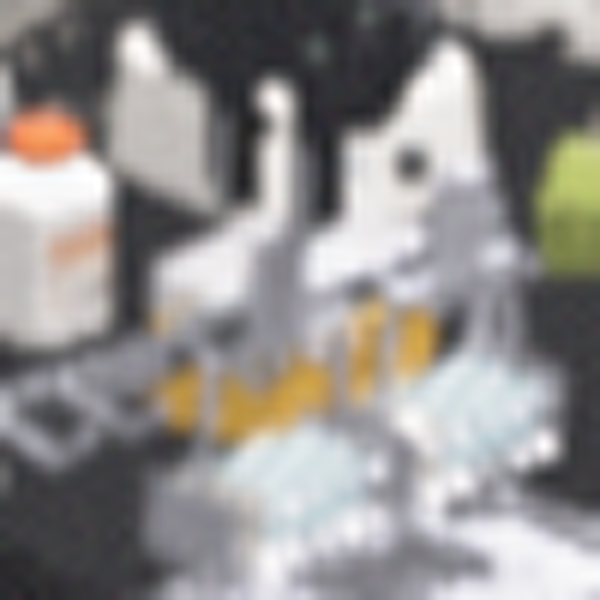

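Emit:
{"api": "play_rows", "payload": {
  "increments": [
    [[0,0,-0.006,0,0,0,0.35],[0,0,-0.006,0,0,0,0.35],[0,0,-0.006,0,0,0,0.35],[0,0,-0.006,0,0,0,0.35],[0,0,-0.003,0,0,0,0.35],[0,0,0,0,0,0,0.35],[0,0,0,0,0,0,0.35]]
  ]
}}

```text
time: 13.32
tcp_pos: [616.9, -300.1, 117.5]
ee_rot: [[0.356, 0.934, -0.0], [0.934, -0.356, 0.0], [0.0, -0.0, -1.0]]
ft_force: [-0.3, 0.4, -0.3]
finger_gap: 29.7
```

Emit:
{"api": "play_rows", "payload": {
  "increments": [
    [[0,0,0,0,0,0,0.25],[0,0,0,0,0,0,0.2],[0,0,0,0,0,0,0.1],[0,0,0,0,0,0,0.02],[0,0,0,0,0,0,0.02],[0,0,0,0,0,0,0.02]]
  ]
}}

```text
time: 13.82
tcp_pos: [617.0, -300.2, 117.9]
ee_rot: [[0.356, 0.934, 0.0], [0.934, -0.356, -0.0], [-0.0, 0.0, -1.0]]
ft_force: [-2.2, 0.8, 2.5]
finger_gap: 7.1
```

Run:
```python
from h import *
d=snap('side','s14');s=st();a=d['img'][:,:,::-1]
cv2.imwrite('pics/s14z.png',cv2.resize(a[140:190,320:370],None,fx=12,fy=12,interpolation=cv2.INTER_CUBIC))
```

```text
t 13.8667 tcp [ 617.  -300.2  117.9] F [-1.9  1.4  3.3] gap 6.787709047273472
```

View pics/s14z.png

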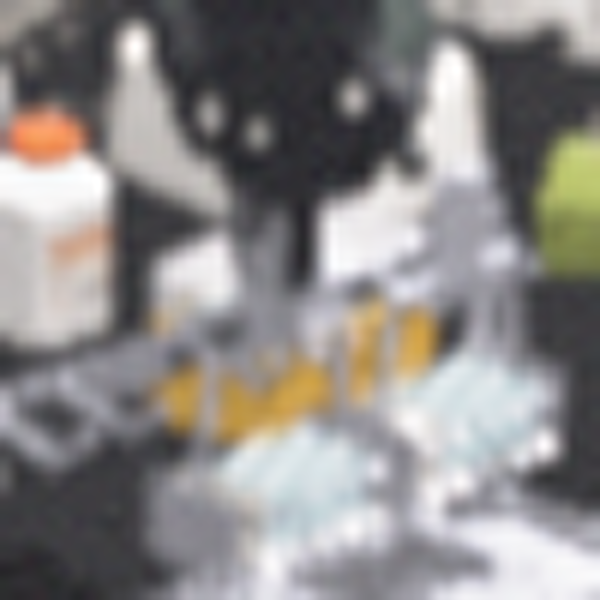

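Emit:
{"api": "play_rows", "payload": {
  "increments": [
    [[0,0,0.003,0,0,0,0.0],[0,0,0.005,0,0,0,0.0],[0,0,0.007,0,0,0,0.0],[0,0,0.007,0,0,0,0.0],[0,0,0.004,0,0,0,0.0],[0,0,0,0,0,0,0]]
  ]
}}

```text
time: 14.37
tcp_pos: [617.5, -300.5, 144.9]
ee_rot: [[0.356, 0.934, 0.002], [0.934, -0.356, -0.001], [-0.0, 0.002, -1.0]]
ft_force: [-0.6, 0.2, -1.8]
finger_gap: 6.7
```

Run:
```python
from h import *
d=snap('side','s15');s=st();a=d['img'][:,:,::-1]
cv2.imwrite('pics/s15z.png',cv2.resize(a[130:190,310:370],None,fx=10,fy=10,interpolation=cv2.INTER_CUBIC))
```

```text
t 14.4167 tcp [ 617.3 -300.4  144.3] F [ 0.1 -0.7 -1.7] gap 6.752271369518166
```

View pics/s15z.png

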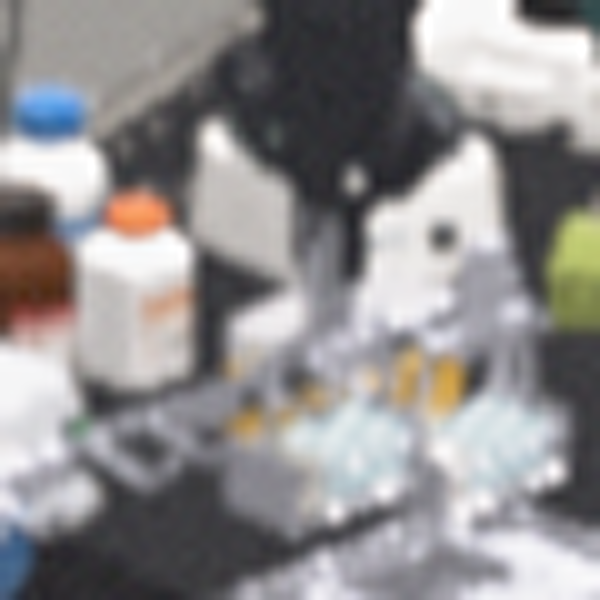

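Emit:
{"api": "play_rows", "payload": {
  "increments": [
    [[-0.0112,0.0043,0,0,0,0,0],[-0.0187,0.0071,0,0,0,0,0],[-0.0187,0.0071,0,0,0,0,0],[-0.0187,0.0071,0,0,0,0,0],[-0.0187,0.0071,0.005,0,0,0,0],[0,0,0.02,0,0,0,0],[0,0,0.02,0,0,0,0],[0,0,0,0,0,0,0]]
  ]
}}

```text
time: 15.08
tcp_pos: [531.7, -268.0, 192.0]
ee_rot: [[0.356, 0.934, 0.004], [0.934, -0.356, -0.002], [-0.001, 0.004, -1.0]]
ft_force: [0.3, -0.1, -1.3]
finger_gap: 6.5
```

Run:
```python
from h import *
d=snap('side','s16');s=st();a=d['img'][:,:,::-1]
cv2.imwrite('pics/s16z.png',cv2.resize(a[110:220,290:410],None,fx=5.5,fy=5.5,interpolation=cv2.INTER_CUBIC))
```

```text
t 15.1333 tcp [ 531.7 -268.   190.1] F [-0.1  0.8 -3.6] gap 6.684683507085577
```

View pics/s16z.png

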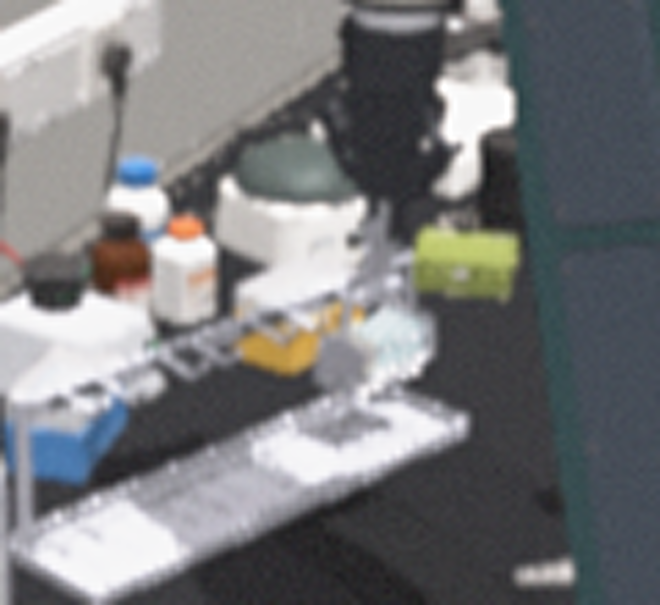

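Emit:
{"api": "play_rows", "payload": {
  "increments": [
    [[0,0.025,0,0,0,0.1026,0],[0,0.036,0,0,0,0.1026,0],[-0.001,0.036,0,0,0,0.1026,0],[-0.001,0.036,0,0,0,0.1026,0],[-0.001,0.036,0,0,0,0.1026,0],[-0.001,0.036,0,0,0,0.1026,0],[-0.001,0.036,0,0,0,0,0],[-0.001,0.036,0,0,0,0,0]]
  ]
}}

```text
time: 15.8
tcp_pos: [524.3, 11.3, 187.5]
ee_rot: [[-0.25, 0.968, -0.001], [0.968, 0.25, 0.0], [0.0, -0.001, -1.0]]
ft_force: [0.7, 0.0, -2.7]
finger_gap: 6.7
```

Emit:
{"api": "play_rows", "payload": {
  "increments": [
    [[-0.001,0.036,0,0,0,0,0],[-0.001,0.036,0,0,0,0,0],[-0.001,0.036,0,0,0,0,0],[0,0.036,0,0,0,0,0],[0,0.036,0,0,0,0,0],[0,0.027,0,0,0,0,0],[0,0,0,0,0,0,0],[0,0,0,0,0,0,0]]
  ]
}}

```text
time: 16.47
tcp_pos: [521.4, 217.7, 187.3]
ee_rot: [[-0.251, 0.968, -0.002], [0.968, 0.251, -0.0], [-0.0, -0.002, -1.0]]
ft_force: [-0.6, -1.2, -2.5]
finger_gap: 7.0
```

Run:
```python
from h import *
d=snap('side','s17');s=st();a=d['img'][:,:,::-1]
cv2.imwrite('pics/s17z.png',cv2.resize(a[140:280,220:380],None,fx=5,fy=5,interpolation=cv2.INTER_CUBIC)[:600])
```

```text
t 16.5167 tcp [521.6 216.7 187.5] F [-0.5 -0.4 -3.1] gap 7.002138333448883
```

View pics/s17z.png

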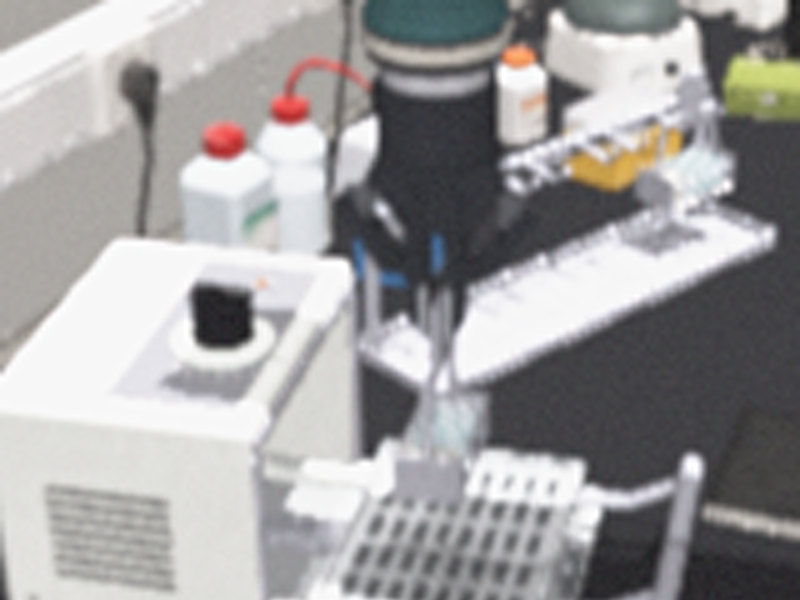

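Emit:
{"api": "play_rows", "payload": {
  "increments": [
    [[0.001,0,-0.015,0,0,0,0],[0,0,-0.02,0,0,0,0],[0,0,-0.015,0,0,0,0],[0,0,-0.01,0,0,0,0],[0,0,-0.01,0,0,0,0],[0,0,0,0,0,0,0],[0,0,0,0,0,0,0]]
  ]
}}

```text
time: 17.1
tcp_pos: [522.8, 215.5, 118.3]
ee_rot: [[-0.248, 0.969, -0.001], [0.969, 0.248, -0.0], [-0.0, -0.001, -1.0]]
ft_force: [0.1, 0.4, -1.6]
finger_gap: 7.1
```

Run:
```python
from h import *
d=snap('side','s18');s=st();a=d['img'][:,:,::-1]
cv2.imwrite('pics/s18z.png',cv2.resize(a[170:280,260:360],None,fx=5.4,fy=5.4,interpolation=cv2.INTER_CUBIC)[:600])
```

```text
t 17.15 tcp [523.2 215.8 118.9] F [-0.1 -1.2 -1.6] gap 6.6894100252457624
```

View pics/s18z.png

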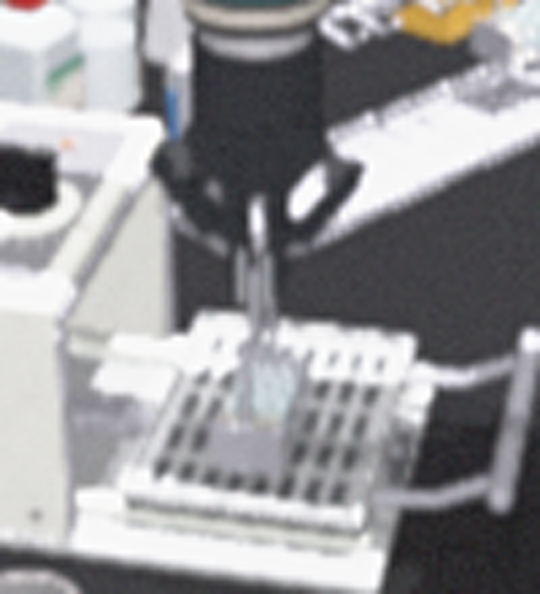

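Run:
```python
from h import *
d=load('s18')
t=np.radians(14.45);X=np.array([np.cos(t),np.sin(t)]);Y=np.array([-np.sin(t),np.cos(t)]);o=np.array([536.2,174.])
def q(u,v,z):
    p=onz(d,(260+(u+.5)/5.4-.5,170+(v+.5)/5.4-.5),z)[:2];return p.round(1),np.round([(p-o)@X,(p-o)@Y],1)
for z in(50,54,58): print(z,q(206,455,z),q(280,474,z))
print('rim near-left/right top',q(130,494,45),q(365,522,45),'far',q(200,316,45),q(415,338,45))
a=d['img'][:,:,::-1];cv2.imwrite('pics/s18y.png',cv2.resize(a[235:275,280:335],None,fx=13,fy=13,interpolation=cv2.INTER_CUBIC))
```

```text
50 (array([544.7, 239.9]), array([24.7, 61.7])) (array([495.2, 236.8]), array([-24.,  71.]))
54 (array([542.1, 244.6]), array([23.3, 66.9])) (array([492.8, 241.5]), array([-25.2,  76.2]))
58 (array([539.4, 249.4]), array([21.9, 72.2])) (array([490.4, 246.3]), array([-26.3,  81.4]))
rim near-left/right top (array([570.2, 289. ]), array([ 61.6, 102.9])) (array([431.9, 250.3]), array([-81.9,  99.9])) far (array([628.7,  95.3]), array([ 69.9, -99.3])) (array([485.1,  54.3]), array([ -79.4, -103.1]))
```

View pics/s18y.png

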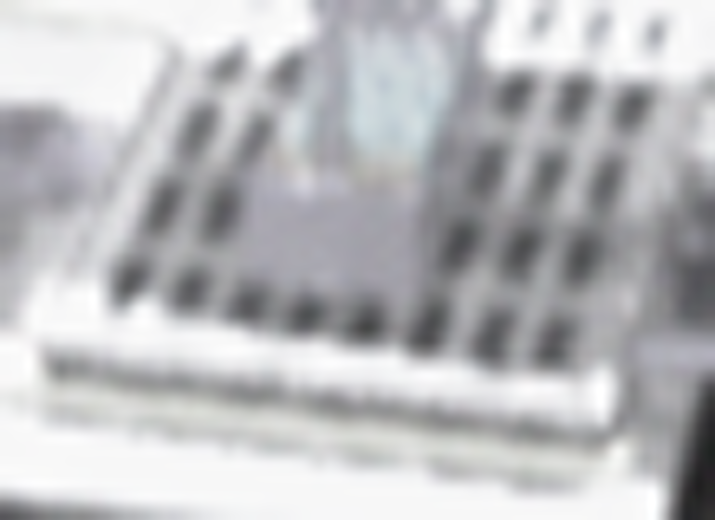

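Emit:
{"api": "play_rows", "payload": {
  "increments": [
    [[-0.0015,0.006,0,0,0,0,0],[0,0,-0.005,0,0,0,0],[0,0,-0.005,0,0,0,0],[0,0,-0.001,0,0,0,0],[0,0,0,0,0,0,0],[0,0,0,0,0,0,0]]
  ]
}}

```text
time: 17.65
tcp_pos: [521.5, 222.5, 107.6]
ee_rot: [[-0.249, 0.969, -0.0], [0.969, 0.249, -0.0], [-0.0, -0.0, -1.0]]
ft_force: [-0.5, 0.4, -3.3]
finger_gap: 6.8
```

Run:
```python
from h import *
d=snap('side','s19');s=st()
a=d['img'][:,:,::-1];cv2.imwrite('pics/s19y.png',cv2.resize(a[235:275,280:335],None,fx=13,fy=13,interpolation=cv2.INTER_CUBIC))
```

```text
t 17.7 tcp [521.6 222.5 107.7] F [ 1.   0.6 -2.4] gap 7.213030234483532
```

View pics/s19y.png

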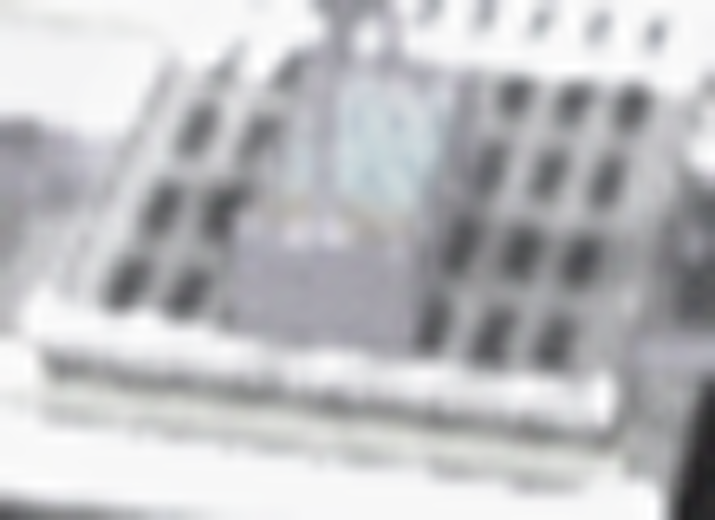

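Run:
```python
from h import *
d=load('s19')
t=np.radians(14.45);X=np.array([np.cos(t),np.sin(t)]);Y=np.array([-np.sin(t),np.cos(t)]);o=np.array([536.2,174.])
def q(u,v,z):
    p=onz(d,(280+(u+.5)/13-.5,235+(v+.5)/13-.5),z)[:2];return np.round([(p-o)@X,(p-o)@Y],1)
for z in(41,44): print(z,q(228,328,z),q(412,352,z))
print('slots',q(125,283,39),q(185,292,39),q(432,327,39),q(552,340,39),'top of body z', q(240,240,41+34),q(408,262,41+34))
print('rim outer top',q(45,345,45),q(600,425,45))
```

```text
41 [22.  81.9] [-25.7  81.8]
44 [21.  85.7] [-26.5  85.6]
slots [53.3 66.6] [37.2 67. ] [-27.9  68.1] [-58.7  67.1] top of body z [16.2 89.9] [-26.5  90.1]
rim outer top [ 63.7 103.4] [-78.2 105.7]
```

Emit:
{"api": "play_rows", "payload": {
  "increments": [
    [[0,0,-0.001,0,0,0,0],[0,0,-0.001,0,0,0,0],[0,0,0,0,0,0,0]]
  ]
}}

```text
time: 17.95
tcp_pos: [521.5, 222.5, 105.5]
ee_rot: [[-0.249, 0.969, -0.0], [0.969, 0.249, -0.0], [0.0, -0.0, -1.0]]
ft_force: [0.1, 0.6, -1.9]
finger_gap: 6.5
```

Emit:
{"api": "play_rows", "payload": {
  "increments": [
    [[0,0,-0.001,0,0,0,0],[0,0,0,0,0,0,0]]
  ]
}}

```text
time: 18.12
tcp_pos: [521.5, 222.5, 104.5]
ee_rot: [[-0.249, 0.969, -0.0], [0.969, 0.249, -0.0], [-0.0, -0.0, -1.0]]
ft_force: [-0.0, 0.2, -2.5]
finger_gap: 6.7
```

Emit:
{"api": "play_rows", "payload": {
  "increments": [
    [[0,0,-0.001,0,0,0,0],[0,0,0,0,0,0,0]]
  ]
}}

```text
time: 18.28
tcp_pos: [521.4, 222.5, 103.5]
ee_rot: [[-0.249, 0.969, -0.0], [0.969, 0.249, -0.0], [0.0, -0.0, -1.0]]
ft_force: [1.0, 0.1, -2.4]
finger_gap: 6.6
```

Emit:
{"api": "play_rows", "payload": {
  "increments": [
    [[0,0,-0.001,0,0,0,0],[0,0,0,0,0,0,0]]
  ]
}}

```text
time: 18.45
tcp_pos: [521.4, 222.5, 102.5]
ee_rot: [[-0.249, 0.969, -0.0], [0.969, 0.249, -0.0], [0.0, -0.0, -1.0]]
ft_force: [-0.8, -0.6, -1.8]
finger_gap: 7.3
```

Emit:
{"api": "play_rows", "payload": {
  "increments": [
    [[0,0,-0.001,0,0,0,0],[0,0,0,0,0,0,0]]
  ]
}}

```text
time: 18.62
tcp_pos: [521.4, 222.5, 101.5]
ee_rot: [[-0.249, 0.969, -0.0], [0.969, 0.249, -0.0], [-0.0, -0.0, -1.0]]
ft_force: [0.3, -0.2, -1.6]
finger_gap: 6.5
```

Emit:
{"api": "play_rows", "payload": {
  "increments": [
    [[0,0,-0.001,0,0,0,0],[0,0,0,0,0,0,0]]
  ]
}}

```text
time: 18.78
tcp_pos: [521.6, 222.8, 101.1]
ee_rot: [[-0.249, 0.968, 0.001], [0.968, 0.249, 0.001], [0.0, 0.001, -1.0]]
ft_force: [-1.8, 1.3, 4.3]
finger_gap: 6.8
```

Emit:
{"api": "play_rows", "payload": {
  "increments": [
    [[0,0,-0.001,0,0,0,0],[0,0,0,0,0,0,0]]
  ]
}}

```text
time: 18.95
tcp_pos: [521.9, 223.0, 101.0]
ee_rot: [[-0.249, 0.968, 0.002], [0.968, 0.249, 0.001], [0.001, 0.002, -1.0]]
ft_force: [-5.4, 0.7, 16.2]
finger_gap: 6.8
```

Emit:
{"api": "play_rows", "payload": {
  "increments": [
    [[0,0,0.001,0,0,0,0.05],[0,0,0,0,0,0,0.15],[0,0,0,0,0,0,0.25],[0,0,0,0,0,0,0.35],[0,0,0,0,0,0,0.35],[0,0,0.01,0,0,0,0.35],[0,0,0.02,0,0,0,0.35],[0,0,0.02,0,0,0,0.35]]
  ]
}}

```text
time: 19.62
tcp_pos: [521.1, 222.4, 151.5]
ee_rot: [[-0.249, 0.969, -0.001], [0.969, 0.249, -0.0], [-0.0, -0.001, -1.0]]
ft_force: [0.3, 0.0, 0.9]
finger_gap: 30.1
```

Emit:
{"api": "play_rows", "payload": {
  "increments": [
    [[0,0,0.02,0,0,0,0.35],[0,0,0.02,0,0,0,0.35],[0.005,-0.036,0,0,0,-0.1026,0.35],[0.005,-0.036,0,0,0,-0.1026,0.35],[0.005,-0.036,0,0,0,-0.1026,0.35],[0.005,-0.036,0,0,0,-0.1026,0.35],[0.005,-0.036,0,0,0,-0.1026,0.35],[0.005,-0.036,0,0,0,-0.1026,0.35]]
  ]
}}

```text
time: 20.28
tcp_pos: [551.5, 4.8, 191.5]
ee_rot: [[0.361, 0.933, 0.001], [0.933, -0.361, -0.0], [0.0, 0.001, -1.0]]
ft_force: [0.2, 0.2, -0.4]
finger_gap: 29.8
```

Run:
```python
from h import *
d=snap('side','s20');s=st();a=d['img'][:,:,::-1]
cv2.imwrite('pics/s20z.png',cv2.resize(a[200:280,260:360],None,fx=7,fy=7,interpolation=cv2.INTER_CUBIC))
```

```text
t 20.3333 tcp [ 5.525e+02 -5.000e-01  1.912e+02] F [ 0.2 -6.  -0.1] gap 29.786323256516084
```

View pics/s20z.png

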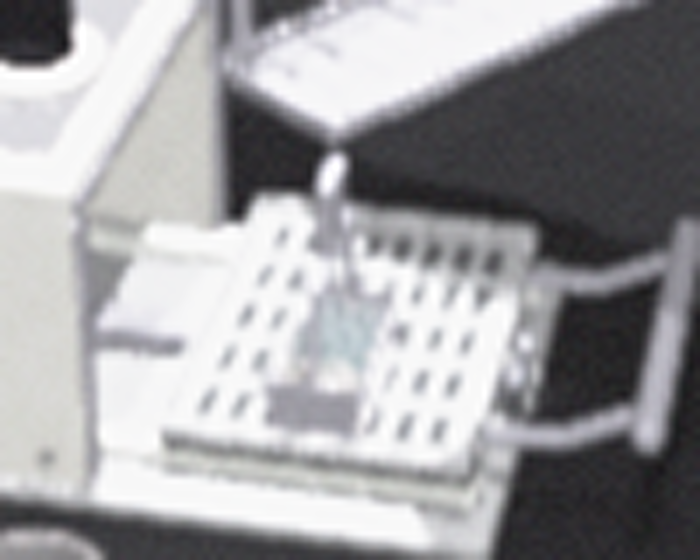

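Emit:
{"api": "play_rows", "payload": {
  "increments": [
    [[0.0025,-0.036,0,0,0,0,0.35],[0.0025,-0.036,0,0,0,0,0.35],[0.0025,-0.036,0,0,0,0,0.35],[0.0025,-0.036,0,0,0,0,0.35],[0.0025,-0.036,0,0,0,0,0.35],[0.0025,-0.036,0,0,0,0,0.35],[0.0025,-0.036,0,0,0,0,0.35],[0.0025,-0.036,0,0,0,0,0.35]]
  ]
}}

```text
time: 21.0
tcp_pos: [571.3, -283.3, 191.4]
ee_rot: [[0.356, 0.934, 0.0], [0.934, -0.356, -0.0], [-0.0, 0.001, -1.0]]
ft_force: [-0.3, -0.3, -0.1]
finger_gap: 30.2
```

Emit:
{"api": "play_rows", "payload": {
  "increments": [
    [[0.0025,-0.036,-0.01,0,0,0,0.35],[0.0025,-0.036,-0.01,0,0,0,0.35],[0.0025,-0.03,-0.01,0,0,0,0.35],[0,0,0,0,0,0,0.35],[0,0,0,0,0,0,0.35],[0,0,0,0,0,0,0.35]]
  ]
}}

```text
time: 21.5
tcp_pos: [579.0, -383.1, 161.1]
ee_rot: [[0.356, 0.934, 0.0], [0.934, -0.356, 0.0], [0.0, 0.0, -1.0]]
ft_force: [-0.1, 0.8, 0.4]
finger_gap: 29.9
```

Adjust to (580,-397) and look.

Emit:
{"api": "play_rows", "payload": {
  "increments": [
    [[0.001,-0.014,-0.012,0,0,0,0.35],[0,0,0,0,0,0,0.35],[0,0,0,0,0,0,0.35]]
  ]
}}

```text
time: 21.75
tcp_pos: [579.9, -397.0, 148.3]
ee_rot: [[0.356, 0.935, -0.001], [0.935, -0.356, 0.001], [0.0, -0.001, -1.0]]
ft_force: [-0.7, 0.8, 0.4]
finger_gap: 29.8
```

Run:
```python
from h import *
d=snap('side','s21');s=st();a=d['img'][:,:,::-1]
cv2.imwrite('pics/s21z.png',cv2.resize(a[130:180,330:380],None,fx=12,fy=12,interpolation=cv2.INTER_CUBIC))
```

```text
t 21.8 tcp [ 580.  -396.9  148.8] F [ 0.2 -0.1  0.1] gap 29.769067824356785
```

View pics/s21z.png

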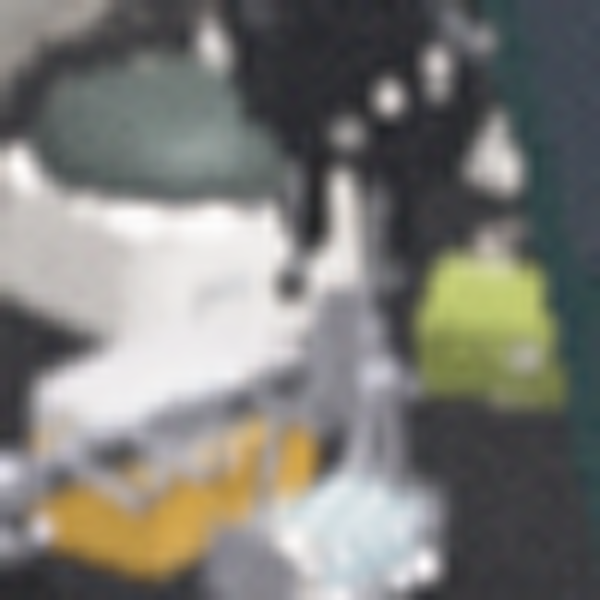

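Emit:
{"api": "play_rows", "payload": {
  "increments": [
    [[0,0,-0.007,0,0,0,0.35],[0,0,-0.007,0,0,0,0.35],[0,0,-0.007,0,0,0,0.35],[0,0,-0.006,0,0,0,0.35],[0,0,-0.004,0,0,0,0.35],[0,0,0,0,0,0,0.35]]
  ]
}}

```text
time: 22.3
tcp_pos: [579.6, -397.1, 116.4]
ee_rot: [[0.356, 0.935, -0.001], [0.935, -0.356, 0.001], [0.001, -0.002, -1.0]]
ft_force: [-0.9, -0.7, -0.0]
finger_gap: 29.8
```

Emit:
{"api": "play_rows", "payload": {
  "increments": [
    [[0,0,0,0,0,0,0.25],[0,0,0,0,0,0,0.2],[0,0,0,0,0,0,0.1],[0,0,0,0,0,0,0.0],[0,0,0,0,0,0,0.0],[0,0,0,0,0,0,0.0]]
  ]
}}

```text
time: 22.8
tcp_pos: [580.2, -397.6, 118.0]
ee_rot: [[0.356, 0.934, 0.001], [0.934, -0.356, -0.0], [-0.0, 0.001, -1.0]]
ft_force: [-0.2, 0.5, 2.8]
finger_gap: 6.7
```

Emit:
{"api": "play_rows", "payload": {
  "increments": [
    [[0,0,0.003,0,0,0,0.0],[0,0,0.005,0,0,0,0.0],[0,0,0.007,0,0,0,0.0],[0,0,0.007,0,0,0,0.0],[0,0,0.004,0,0,0,0.0],[0,0,0,0,0,0,0]]
  ]
}}

```text
time: 23.3
tcp_pos: [580.4, -397.8, 145.0]
ee_rot: [[0.356, 0.934, 0.001], [0.934, -0.356, -0.001], [-0.001, 0.002, -1.0]]
ft_force: [-0.1, -0.8, -2.2]
finger_gap: 6.9
```

Run:
```python
from h import *
d=snap('side','s22');s=st();a=d['img'][:,:,::-1]
cv2.imwrite('pics/s22z.png',cv2.resize(a[130:180,330:380],None,fx=12,fy=12,interpolation=cv2.INTER_CUBIC))
```

```text
t 23.35 tcp [ 580.3 -397.7  144.3] F [ 0.2  0.5 -0.9] gap 6.892613118436832
```

View pics/s22z.png

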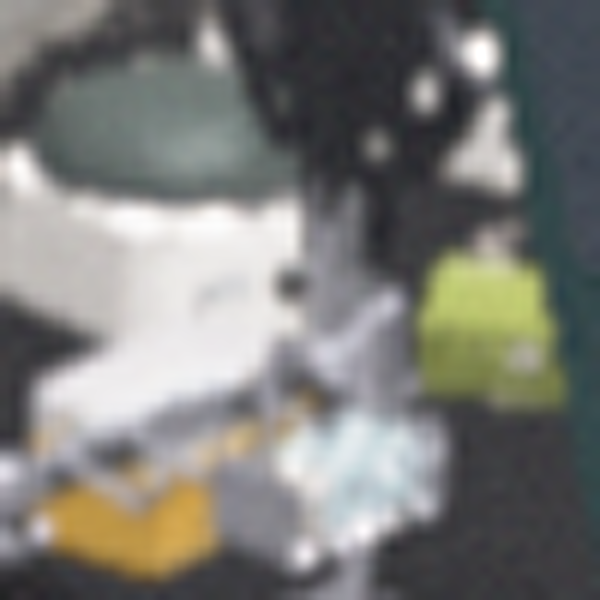

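Emit:
{"api": "play_rows", "payload": {
  "increments": [
    [[-0.0112,0.0043,0,0,0,0,0],[-0.0187,0.0071,0,0,0,0,0],[-0.0187,0.0071,0,0,0,0,0],[-0.0187,0.0071,0,0,0,0,0],[-0.0128,0.0051,0.005,0,0,0,0],[0,0,0.02,0,0,0,0],[0,0,0.02,0,0,0,0],[0,0,0,0,0,0,0]]
  ]
}}

```text
time: 24.02
tcp_pos: [500.5, -367.5, 192.0]
ee_rot: [[0.356, 0.934, 0.003], [0.934, -0.356, -0.003], [-0.002, 0.004, -1.0]]
ft_force: [0.1, 0.3, -1.2]
finger_gap: 6.8
```

Emit:
{"api": "play_rows", "payload": {
  "increments": [
    [[0.0033,0.025,0,0,0,0.1026,0],[0.0033,0.0354,0,0,0,0.1026,0],[0.0033,0.0354,0,0,0,0.1026,0],[0.0033,0.0354,0,0,0,0.1026,0],[0.0033,0.0354,0,0,0,0.1026,0],[0.0033,0.0354,0,0,0,0.1026,0],[0.0033,0.0354,0,0,0,0,0],[0.0033,0.0354,0,0,0,0,0]]
  ]
}}

```text
time: 24.68
tcp_pos: [526.0, -92.2, 188.0]
ee_rot: [[-0.25, 0.968, -0.0], [0.968, 0.25, 0.0], [0.0, -0.0, -1.0]]
ft_force: [0.9, -0.0, -1.2]
finger_gap: 6.8
```

Emit:
{"api": "play_rows", "payload": {
  "increments": [
    [[0.0033,0.0354,0,0,0,0,0],[0.0033,0.0354,0,0,0,0,0],[0.0033,0.0354,0,0,0,0,0],[0.0033,0.0354,0,0,0,0,0],[0.0033,0.0354,0,0,0,0,0],[0,0.02,0,0,0,0,0],[0,0,0,0,0,0,0],[0,0,0,0,0,0,0]]
  ]
}}

```text
time: 25.35
tcp_pos: [542.5, 103.9, 187.9]
ee_rot: [[-0.251, 0.968, -0.001], [0.968, 0.251, -0.0], [0.0, -0.001, -1.0]]
ft_force: [-0.0, 0.1, -1.7]
finger_gap: 6.6
```

Emit:
{"api": "play_rows", "payload": {
  "increments": [
    [[0.0033,0.0244,0,0,0,0,0],[0,0,-0.015,0,0,0,0],[0,0,-0.02,0,0,0,0],[0,0,-0.015,0,0,0,0],[0,0,-0.012,0,0,0,0],[0,0,-0.008,0,0,0,0],[0,0,0,0,0,0,0],[0,0,0,0,0,0,0]]
  ]
}}

```text
time: 26.02
tcp_pos: [546.1, 126.8, 118.7]
ee_rot: [[-0.248, 0.969, -0.0], [0.969, 0.248, -0.0], [-0.0, -0.0, -1.0]]
ft_force: [-0.2, -0.5, -1.4]
finger_gap: 6.9
```

Run:
```python
from h import *
d=snap('side','s23');s=st();a=d['img'][:,:,::-1]
cv2.imwrite('pics/s23z.png',cv2.resize(a[190:270,270:350],None,fx=7.5,fy=7.5,interpolation=cv2.INTER_CUBIC))
```

```text
t 26.0667 tcp [546.4 127.  119.2] F [-0.3  0.3 -2. ] gap 7.086873923838152
```

View pics/s23z.png

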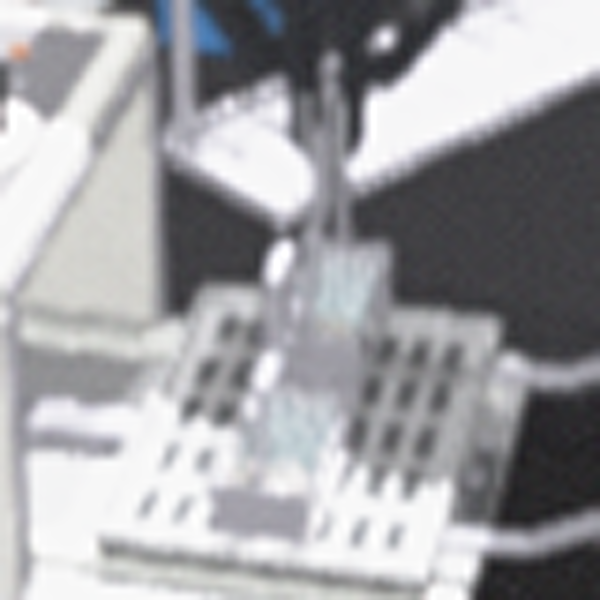

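Run:
```python
from h import *
d=load('s23')
t=np.radians(14.45);X=np.array([np.cos(t),np.sin(t)]);Y=np.array([-np.sin(t),np.cos(t)]);o=np.array([536.2,174.])
def q(u,v,z):
    p=onz(d,(270+(u+.5)/7.5-.5,190+(v+.5)/7.5-.5),z)[:2];return np.round([(p-o)@X,(p-o)@Y],1)
print('r1 end bottom',q(210,525,39),q(305,540,39),'r2 end',q(363,392,56),q(290,370,56),'r2 top',q(285,338,90),q(365,355,90))
print('slots farL', q(230,327,39),q(455,355,39),'near',q(150,505,39),q(396,535,39))
a=d['img'][:,:,::-1];cv2.imwrite('pics/s23y.png',cv2.resize(a[215:265,290:330],None,fx=14,fy=12,interpolation=cv2.INTER_CUBIC))
```

```text
r1 end bottom [21.4 78. ] [-21.9  79.7] r2 end [-28.8 -12.6] [  8.2 -23.1] r2 top [4.8 1.1] [-33.4   7. ]
slots farL [ 50.9 -77.8] [-61.1 -76.8] near [51.  69.4] [-60.1  67.9]
```

View pics/s23y.png

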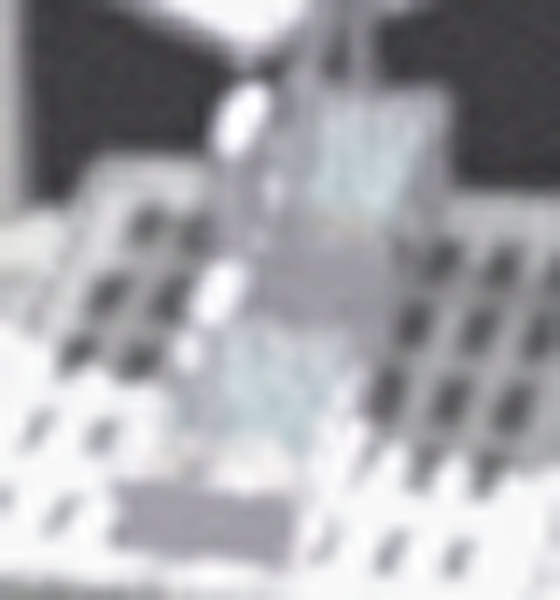

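Emit:
{"api": "play_rows", "payload": {
  "increments": [
    [[0,0,-0.005,0,0,0,0],[0,0,-0.005,0,0,0,0],[0,0,-0.003,0,0,0,0],[0,0,0,0,0,0,0],[0,0,0,0,0,0,0]]
  ]
}}

```text
time: 26.48
tcp_pos: [546.0, 127.5, 105.5]
ee_rot: [[-0.249, 0.968, -0.0], [0.968, 0.249, -0.0], [0.0, -0.0, -1.0]]
ft_force: [-0.0, 1.2, -1.2]
finger_gap: 6.7
```

Run:
```python
from h import *
d=snap('side','s24');s=st();a=d['img'][:,:,::-1]
cv2.imwrite('pics/s24y.png',cv2.resize(a[205:265,285:335],None,fx=14,fy=10,interpolation=cv2.INTER_CUBIC))
```

```text
t 26.5333 tcp [546.1 127.4 105.7] F [-0.   0.4 -1.7] gap 6.930860001635884
```

View pics/s24y.png

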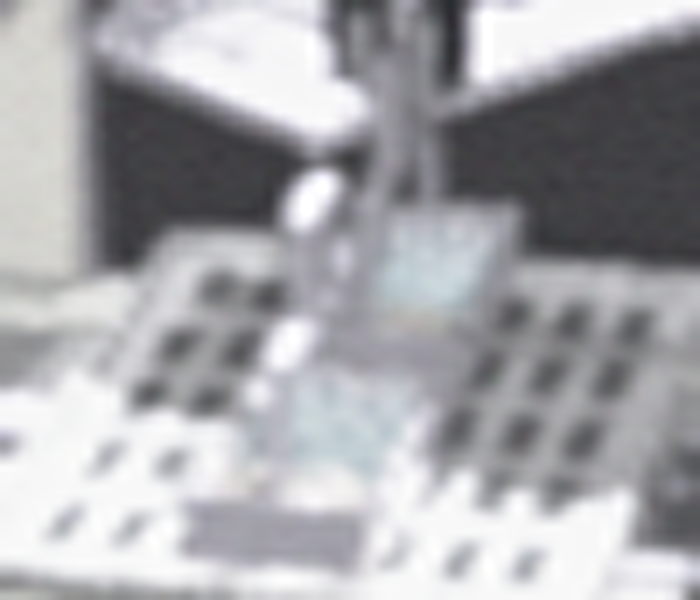

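Run:
```python
from h import *
d=load('s24')
t=np.radians(14.45);X=np.array([np.cos(t),np.sin(t)]);Y=np.array([-np.sin(t),np.cos(t)]);o=np.array([536.2,174.])
def q(u,v,z):
    p=onz(d,(285+(u+.5)/14-.5,205+(v+.5)/10-.5),z)[:2];return np.round([(p-o)@X+5,(p-o)@Y+4.4],1)
print('r2 far corner top',q(522,205,77),q(385,192,77),'r2 near bottom right',q(465,390,43),'r2 near top',q(330,345,77),q(470,368,77),'far rim inner', q(180,232,45),q(690,265,45))
```

```text
r2 far corner top [-22.1 -85.4] [ 14.4 -86.7] r2 near bottom right [-21.4 -16.3] r2 near top [ 6.4 12.4] [-29.6  18.8] far rim inner [ 72.7 -97.9] [ -63.7 -104.3]
```

Emit:
{"api": "play_rows", "payload": {
  "increments": [
    [[0,0,-0.001,0,0,0,0],[0,0,-0.001,0,0,0,0],[0,0,0,0,0,0,0]]
  ]
}}

```text
time: 26.78
tcp_pos: [546.1, 127.4, 103.5]
ee_rot: [[-0.249, 0.969, -0.0], [0.969, 0.249, -0.0], [-0.0, -0.0, -1.0]]
ft_force: [0.5, -0.3, -2.2]
finger_gap: 6.5
```

Emit:
{"api": "play_rows", "payload": {
  "increments": [
    [[0,0,-0.001,0,0,0,0],[0,0,-0.001,0,0,0,0],[0,0,0,0,0,0,0]]
  ]
}}

```text
time: 27.03
tcp_pos: [546.0, 127.4, 101.4]
ee_rot: [[-0.249, 0.969, -0.0], [0.969, 0.249, -0.0], [0.0, -0.0, -1.0]]
ft_force: [-0.4, -0.2, -1.2]
finger_gap: 6.7
```

Emit:
{"api": "play_rows", "payload": {
  "increments": [
    [[0,0,-0.001,0,0,0,0],[0,0,0,0,0,0,0]]
  ]
}}

```text
time: 27.2
tcp_pos: [546.4, 127.4, 101.1]
ee_rot: [[-0.249, 0.969, 0.001], [0.969, 0.249, -0.0], [-0.0, 0.001, -1.0]]
ft_force: [-0.5, -1.9, 3.4]
finger_gap: 6.5
```

Contact at 101, as before. Release gently.

Emit:
{"api": "play_rows", "payload": {
  "increments": [
    [[0,0,0,0,0,0,0.05],[0,0,0,0,0,0,0.15],[0,0,0,0,0,0,0.25],[0,0,0,0,0,0,0.35],[0,0,0,0,0,0,0.35],[0,0,0.01,0,0,0,0.35],[0,0,0.02,0,0,0,0.35],[0,0,0.03,0,0,0,0.35]]
  ]
}}

```text
time: 27.87
tcp_pos: [544.8, 127.3, 159.5]
ee_rot: [[-0.249, 0.969, -0.004], [0.969, 0.249, -0.0], [0.001, -0.004, -1.0]]
ft_force: [1.2, 0.7, 0.9]
finger_gap: 29.7
```

Emit:
{"api": "play_rows", "payload": {
  "increments": [
    [[0,0,0.03,0,0,0,0.35],[-0.01,-0.01,0.01,0,0,0,0.0],[-0.025,-0.025,0,0,0,0,0.0],[-0.03,-0.03,0,0,0,0,0],[-0.03,-0.03,0,0,0,0,0],[-0.03,-0.03,0,0,0,0,0],[-0.03,-0.03,0,0,0,0,0],[0,0,0,0,0,0,0]]
  ]
}}

```text
time: 28.53
tcp_pos: [388.8, -28.5, 200.6]
ee_rot: [[-0.245, 0.97, -0.001], [0.97, 0.245, -0.001], [-0.001, -0.001, -1.0]]
ft_force: [1.2, 0.3, 1.1]
finger_gap: 0.3
```

Run:
```python
from h import *
d=snap('side','s25');s=st();a=d['img'][:,:,::-1]
cv2.imwrite('pics/s25z.png',cv2.resize(a[200:310,260:360],None,fx=5.4,fy=5.4,interpolation=cv2.INTER_CUBIC))
d=snap('top','t25');a=d['img'][:,:,::-1]
cv2.imwrite('pics/t25z.png',cv2.resize(a[110:290,160:360],None,fx=3.3,fy=3.3,interpolation=cv2.INTER_CUBIC))
```

```text
t 28.5833 tcp [391.1 -27.3 200.8] F [ 0.5  0.6 -0.4] gap 0.11780893360121068
```

View pics/s25z.png

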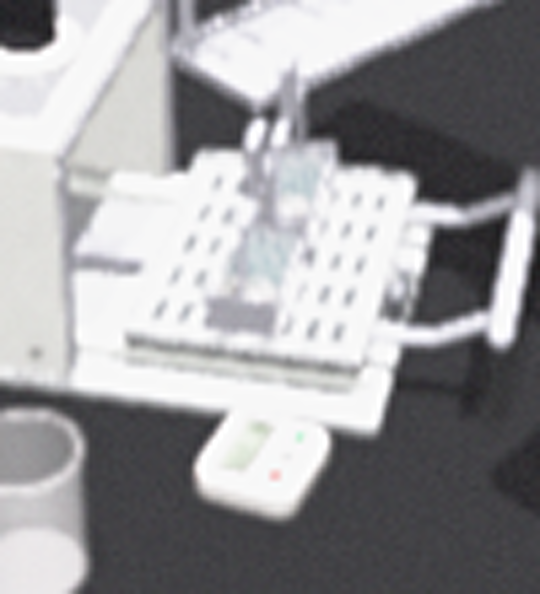

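View pics/t25z.png

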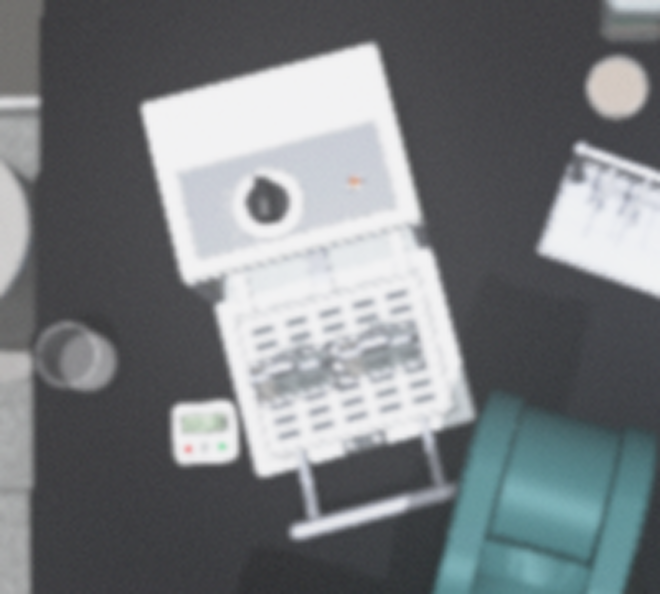

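Run:
```python
from h import *
d=load('t25');a=d['img'][:,:,::-1]
cv2.imwrite('pics/t25y.png',cv2.resize(a[190:280,205:305],None,fx=7,fy=6.6,interpolation=cv2.INTER_CUBIC))
t=np.radians(14.45);X=np.array([np.cos(t),np.sin(t)]);Y=np.array([-np.sin(t),np.cos(t)]);o=np.array([535.,173.])
for p in[(172,405),(237,402),(240,463),(175,465)]:
    w=onz(d,(160+(p[0]+.5)/3.3-.5,110+(p[1]+.5)/3.3-.5),16)[:2];print(w.round(1),np.round([(w-o)@X,(w-o)@Y],1))
```

```text
[497.9 356.5] [  9.8 186.9]
[500.2 287.7] [ -5.1 119.8]
[436.3 284.3] [-67.8 132.4]
[434.9 352.8] [-52.1 199.1]
```

View pics/t25y.png

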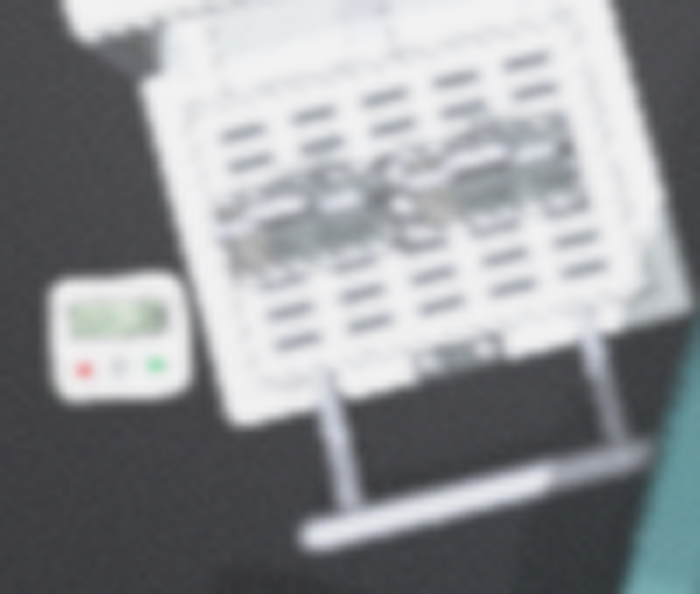

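Emit:
{"api": "play_rows", "payload": {
  "increments": [
    [[-0.01,0.0298,0,0,0,0,0],[-0.01,0.0298,0,0,0,0,0],[-0.01,0.0298,0,0,0,0,0],[-0.01,0.0298,0,0,0,0,0],[-0.01,0.0298,0,0,0,0,0],[0,0,0,0,0,0,0]]
  ]
}}

```text
time: 29.13
tcp_pos: [341.7, 128.0, 200.5]
ee_rot: [[-0.255, 0.967, -0.0], [0.967, 0.255, 0.001], [0.001, -0.0, -1.0]]
ft_force: [1.1, -1.0, 0.1]
finger_gap: -0.0
```

Emit:
{"api": "play_rows", "payload": {
  "increments": [
    [[0,0,-0.02,0,0,0,0],[0,0,-0.035,0,0,0,0],[0,0,-0.035,0,0,0,0],[0,0,-0.03,0,0,0,0],[0,0,-0.01,0,0,0,0],[0,0,0,0,0,0,0]]
  ]
}}

```text
time: 29.63
tcp_pos: [341.8, 124.0, 68.4]
ee_rot: [[-0.25, 0.968, -0.004], [0.968, 0.25, -0.0], [0.001, -0.004, -1.0]]
ft_force: [-0.4, 0.2, 0.3]
finger_gap: 0.5
```

Run:
```python
from h import *
d=snap('side','s26');s=st();a=d['img'][:,:,::-1]
cv2.imwrite('pics/s26z.png',cv2.resize(a[190:300,270:410],None,fx=5.4,fy=5.4,interpolation=cv2.INTER_CUBIC))
```

```text
t 29.6833 tcp [342.7 124.   69.9] F [ 0.9 -0.6 -0.3] gap -0.11271221010711592
```

View pics/s26z.png

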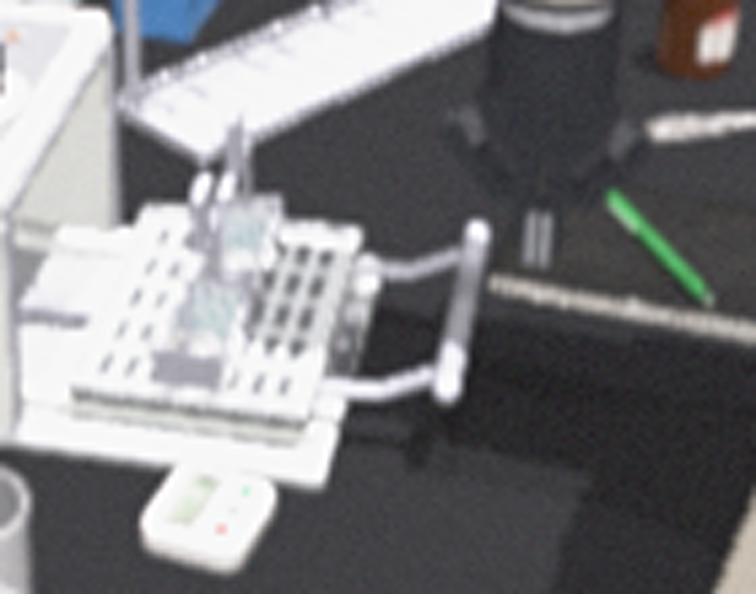

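Emit:
{"api": "play_rows", "payload": {
  "increments": [
    [[-0.001,-0.002,-0.02,0,0,0,0],[0,0,-0.02,0,0,0,0],[0,0,-0.012,0,0,0,0],[0,0,-0.004,0,0,0,0],[0,0,0,0,0,0,0],[0,0,0,0,0,0,0]]
  ]
}}

```text
time: 30.18
tcp_pos: [343.1, 121.8, 15.5]
ee_rot: [[-0.249, 0.968, 0.001], [0.968, 0.249, 0.0], [-0.0, 0.001, -1.0]]
ft_force: [0.2, 0.8, 0.2]
finger_gap: -0.5
```

Run:
```python
from h import *
d=snap('side','s27');s=st();a=d['img'][:,:,::-1]
cv2.imwrite('pics/s27z.png',cv2.resize(a[190:300,270:410],None,fx=5.4,fy=5.4,interpolation=cv2.INTER_CUBIC))
```

```text
t 30.2333 tcp [343.2 121.8  15.6] F [-0.2 -0.1 -0.2] gap 0.05703315318587494
```

View pics/s27z.png

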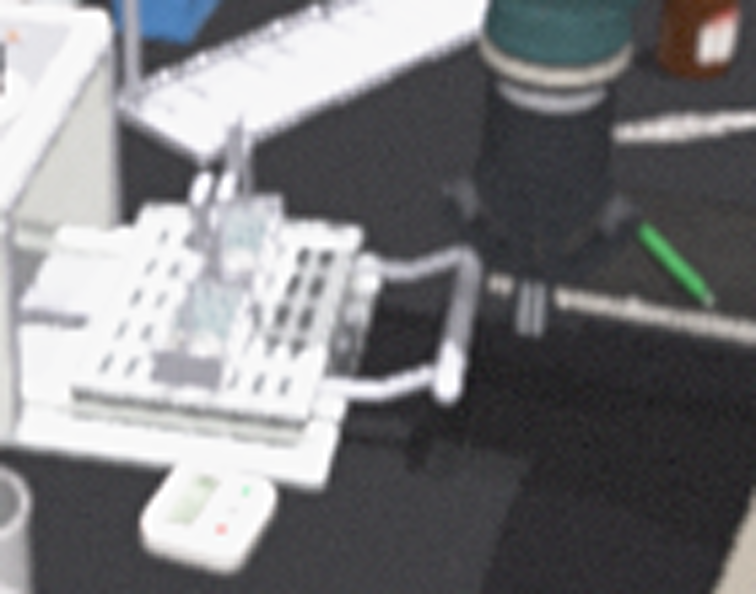

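Emit:
{"api": "play_rows", "payload": {
  "increments": [
    [[0.0058,0.0015,0,0,0,0,0],[0.0058,0.0015,0,0,0,0,0],[0.0029,0.0008,0,0,0,0,0],[0.001,0.0002,0,0,0,0,0],[0,0,0,0,0,0,0]]
  ]
}}

```text
time: 30.65
tcp_pos: [358.2, 125.7, 14.7]
ee_rot: [[-0.249, 0.969, 0.0], [0.969, 0.249, 0.0], [0.0, 0.0, -1.0]]
ft_force: [-0.7, -0.9, 0.0]
finger_gap: -0.2
```

Emit:
{"api": "play_rows", "payload": {
  "increments": [
    [[0.0019,0.0005,0,0,0,0,0],[0.0019,0.0005,0,0,0,0,0],[0.0019,0.0005,0,0,0,0,0],[0.0019,0.0005,0,0,0,0,0]]
  ]
}}

```text
time: 30.98
tcp_pos: [365.3, 127.6, 14.6]
ee_rot: [[-0.249, 0.969, -0.0], [0.969, 0.249, -0.0], [0.0, -0.0, -1.0]]
ft_force: [-4.8, -1.4, 1.7]
finger_gap: 0.0
```

Emit:
{"api": "play_rows", "payload": {
  "increments": [
    [[0.0019,0.0005,0,0,0,0,0],[0.0019,0.0005,0,0,0,0,0],[0.0019,0.0005,0,0,0,0,0],[0.0019,0.0005,0,0,0,0,0]]
  ]
}}

```text
time: 31.32
tcp_pos: [372.8, 129.6, 14.5]
ee_rot: [[-0.249, 0.969, -0.001], [0.969, 0.249, -0.0], [0.0, -0.001, -1.0]]
ft_force: [-4.4, -0.9, 0.6]
finger_gap: -0.3
```

Emit:
{"api": "play_rows", "payload": {
  "increments": [
    [[0.0019,0.0005,0,0,0,0,0],[0.0019,0.0005,0,0,0,0,0],[0.0029,0.00075,0,0,0,0,0],[0.0029,0.00075,0,0,0,0,0],[0.0029,0.00075,0,0,0,0,0],[0.0029,0.00075,0,0,0,0,0]]
  ]
}}

```text
time: 31.82
tcp_pos: [388.7, 133.7, 14.6]
ee_rot: [[-0.249, 0.969, 0.0], [0.969, 0.249, 0.0], [-0.0, 0.0, -1.0]]
ft_force: [-3.9, -1.6, 0.2]
finger_gap: 0.2
```

Emit:
{"api": "play_rows", "payload": {
  "increments": [
    [[0.0029,0.00075,0,0,0,0,0],[0.0029,0.00075,0,0,0,0,0],[0.0029,0.00075,0,0,0,0,0],[0.0029,0.00075,0,0,0,0,0],[0.0029,0.00075,0,0,0,0,0],[0.0029,0.00075,0,0,0,0,0]]
  ]
}}

```text
time: 32.32
tcp_pos: [406.1, 138.1, 14.6]
ee_rot: [[-0.249, 0.969, 0.0], [0.969, 0.249, 0.0], [0.0, 0.0, -1.0]]
ft_force: [-3.2, -0.5, 0.7]
finger_gap: -0.1
```

Run:
```python
from h import *
d=snap('side','s28');s=st();a=d['img'][:,:,::-1]
cv2.imwrite('pics/s28z.png',cv2.resize(a[190:300,250:390],None,fx=5.4,fy=5.4,interpolation=cv2.INTER_CUBIC))
```

```text
t 32.3667 tcp [406.8 138.3  14.7] F [-1.4 -0.6  0.3] gap -0.1776524466368156
```

View pics/s28z.png

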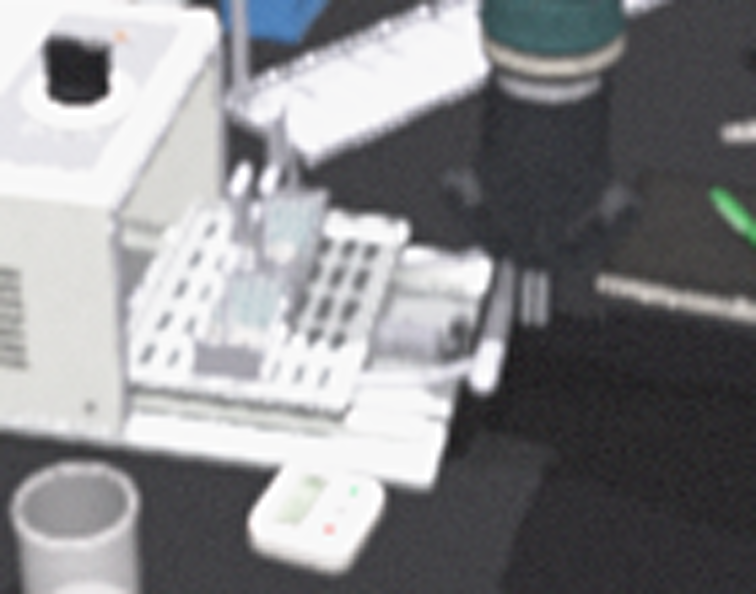

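Emit:
{"api": "play_rows", "payload": {
  "increments": [
    [[0.002,0.0005,0,0,0,0,0],[0.0034,0.0009,0,0,0,0,0],[0.0034,0.0009,0,0,0,0,0],[0.0034,0.0009,0,0,0,0,0],[0.0034,0.0009,0,0,0,0,0],[0.0034,0.0009,0,0,0,0,0],[0.0034,0.0009,0,0,0,0,0],[0.0034,0.0009,0,0,0,0,0]]
  ]
}}

```text
time: 33.03
tcp_pos: [431.9, 145.0, 14.6]
ee_rot: [[-0.249, 0.969, 0.0], [0.969, 0.249, 0.0], [0.0, 0.0, -1.0]]
ft_force: [-3.4, -0.4, 1.1]
finger_gap: -0.3
```

Emit:
{"api": "play_rows", "payload": {
  "increments": [
    [[0.0034,0.0009,0,0,0,0,0],[0.0034,0.0009,0,0,0,0,0],[0.0034,0.0009,0,0,0,0,0],[0.0034,0.0009,0,0,0,0,0],[0.0034,0.0009,0,0,0,0,0],[0.0034,0.0009,0,0,0,0,0],[0.0034,0.0009,0,0,0,0,0],[0.0034,0.0009,0,0,0,0,0]]
  ]
}}

```text
time: 33.7
tcp_pos: [459.1, 152.2, 14.6]
ee_rot: [[-0.249, 0.969, 0.0], [0.969, 0.249, -0.0], [-0.0, 0.0, -1.0]]
ft_force: [-3.7, -2.0, 1.5]
finger_gap: -0.2
```

Run:
```python
from h import *
d=snap('side','s29');s=st();a=d['img'][:,:,::-1]
cv2.imwrite('pics/s29z.png',cv2.resize(a[190:300,230:370],None,fx=5.4,fy=5.4,interpolation=cv2.INTER_CUBIC))
```

```text
t 33.75 tcp [460.  152.3  14.7] F [-0.8 -1.3  1. ] gap 0.40313778485562496
```

View pics/s29z.png

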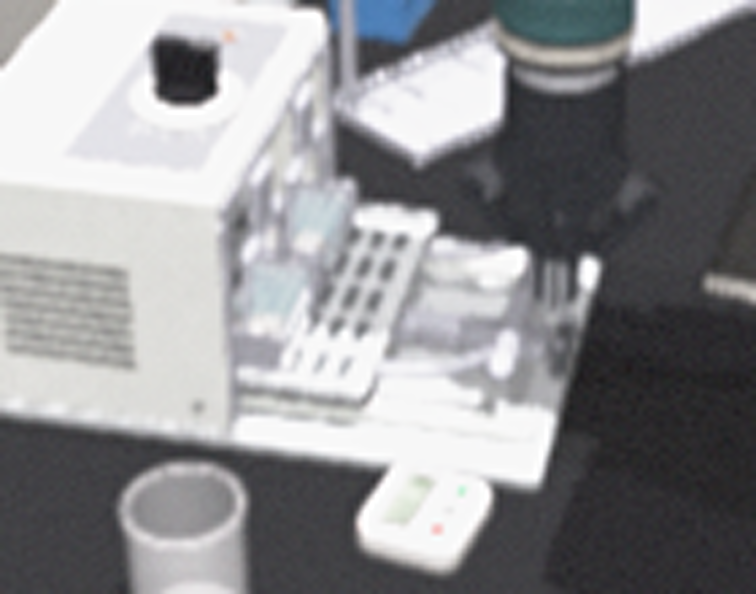

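Emit:
{"api": "play_rows", "payload": {
  "increments": [
    [[0.002,0.0005,0,0,0,0,0],[0.0034,0.0009,0,0,0,0,0],[0.0034,0.0009,0,0,0,0,0],[0.0034,0.0009,0,0,0,0,0],[0.0034,0.0009,0,0,0,0,0],[0.0034,0.0009,0,0,0,0,0],[0.0034,0.0009,0,0,0,0,0],[0.0034,0.0009,0,0,0,0,0]]
  ]
}}

```text
time: 34.42
tcp_pos: [484.9, 158.9, 14.6]
ee_rot: [[-0.249, 0.969, -0.0], [0.969, 0.249, -0.0], [-0.0, -0.0, -1.0]]
ft_force: [-4.4, -0.2, 1.1]
finger_gap: -0.5
```

Emit:
{"api": "play_rows", "payload": {
  "increments": [
    [[0.0034,0.0009,0,0,0,0,0],[0.0034,0.0009,0,0,0,0,0],[0.0034,0.0009,0,0,0,0,0],[0.0034,0.0009,0,0,0,0,0],[0.0034,0.0009,0,0,0,0,0],[0.0034,0.0009,0,0,0,0,0],[0.0034,0.0009,0,0,0,0,0],[0.0034,0.0009,0,0,0,0,0]]
  ]
}}

```text
time: 35.08
tcp_pos: [512.1, 166.2, 14.6]
ee_rot: [[-0.249, 0.969, 0.0], [0.969, 0.249, 0.0], [-0.0, 0.0, -1.0]]
ft_force: [-4.3, -1.4, 0.9]
finger_gap: -0.1
```

Emit:
{"api": "play_rows", "payload": {
  "increments": [
    [[0.0029,0.0007,0,0,0,0,0],[0.0029,0.0007,0,0,0,0,0],[0.0029,0.0007,0,0,0,0,0],[0.0019,0.0005,0,0,0,0,0]]
  ]
}}

```text
time: 35.42
tcp_pos: [522.8, 168.7, 14.6]
ee_rot: [[-0.249, 0.969, 0.0], [0.969, 0.249, 0.0], [-0.0, 0.0, -1.0]]
ft_force: [-3.5, -1.0, -0.1]
finger_gap: 0.1
```

Emit:
{"api": "play_rows", "payload": {
  "increments": [
    [[0.0015,0.0004,0,0,0,0,0],[0.0015,0.0004,0,0,0,0,0],[0.0015,0.0004,0,0,0,0,0],[0.001,0.0003,0,0,0,0,0]]
  ]
}}

```text
time: 35.75
tcp_pos: [528.0, 170.2, 14.6]
ee_rot: [[-0.249, 0.969, -0.0], [0.969, 0.249, -0.0], [-0.0, -0.0, -1.0]]
ft_force: [-4.3, -1.3, 0.5]
finger_gap: 0.1
```

Run:
```python
from h import *
d=snap('side','s30');s=st();a=d['img'][:,:,::-1]
cv2.imwrite('pics/s30z.png',cv2.resize(a[190:300,220:360],None,fx=5.4,fy=5.4,interpolation=cv2.INTER_CUBIC))
```

```text
t 35.8 tcp [528.1 170.3  14.7] F [-3.   0.3  0.2] gap -0.23128288790153462
```

View pics/s30z.png

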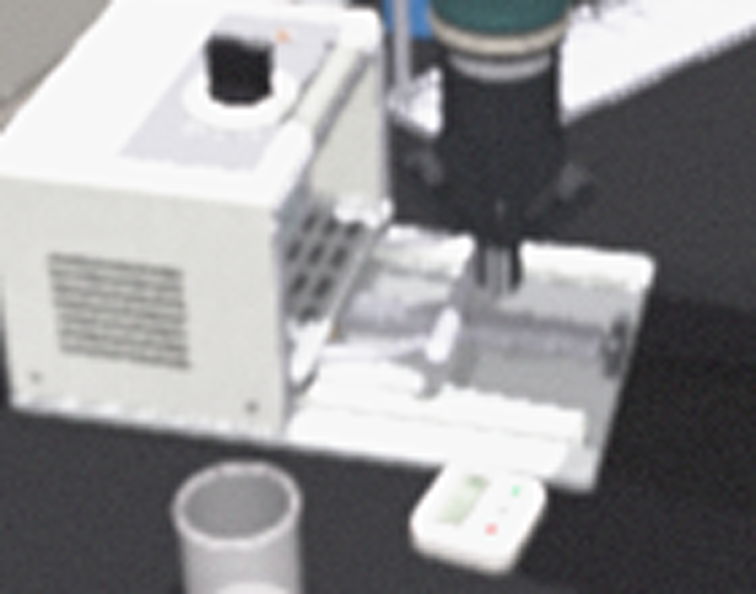

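Emit:
{"api": "play_rows", "payload": {
  "increments": [
    [[0.0015,0.0004,0,0,0,0,0],[0.0015,0.0004,0,0,0,0,0],[0.001,0.0003,0,0,0,0,0],[0.001,0.0002,0,0,0,0,0]]
  ]
}}

```text
time: 36.13
tcp_pos: [533.0, 171.5, 14.6]
ee_rot: [[-0.249, 0.969, 0.0], [0.969, 0.249, 0.0], [-0.0, 0.0, -1.0]]
ft_force: [-3.5, -1.1, 1.2]
finger_gap: 0.3
```

Emit:
{"api": "play_rows", "payload": {
  "increments": [
    [[0.001,0.0002,0,0,0,0,0],[0.001,0.0003,0,0,0,0,0],[0.001,0.0002,0,0,0,0,0]]
  ]
}}

```text
time: 36.38
tcp_pos: [536.0, 172.2, 14.6]
ee_rot: [[-0.249, 0.969, -0.0], [0.969, 0.249, 0.0], [0.0, -0.0, -1.0]]
ft_force: [-4.2, -1.9, 1.2]
finger_gap: -0.2
```

Emit:
{"api": "play_rows", "payload": {
  "increments": [
    [[0.001,0.0002,0,0,0,0,0],[0.001,0.0003,0,0,0,0,0],[0.001,0.0002,0,0,0,0,0]]
  ]
}}

```text
time: 36.63
tcp_pos: [539.0, 172.9, 14.6]
ee_rot: [[-0.249, 0.969, 0.0], [0.969, 0.249, -0.0], [-0.0, 0.0, -1.0]]
ft_force: [-3.8, -0.6, 0.4]
finger_gap: 0.0
```

Emit:
{"api": "play_rows", "payload": {
  "increments": [
    [[0.001,0.0002,0,0,0,0,0],[0.001,0.0003,0,0,0,0,0]]
  ]
}}

```text
time: 36.8
tcp_pos: [540.9, 173.4, 14.6]
ee_rot: [[-0.249, 0.969, -0.0], [0.969, 0.249, -0.0], [0.0, -0.0, -1.0]]
ft_force: [-3.9, -1.1, 0.9]
finger_gap: 0.0
```

Emit:
{"api": "play_rows", "payload": {
  "increments": [
    [[0.001,0.0002,0,0,0,0,0],[0.001,0.0003,0,0,0,0,0]]
  ]
}}

```text
time: 36.97
tcp_pos: [542.9, 173.9, 14.6]
ee_rot: [[-0.249, 0.969, -0.0], [0.969, 0.249, -0.0], [0.0, -0.0, -1.0]]
ft_force: [-3.6, -1.2, 0.7]
finger_gap: 0.0
```

Emit:
{"api": "play_rows", "payload": {
  "increments": [
    [[0.001,0.0002,0,0,0,0,0],[0.0005,0.0001,0,0,0,0,0]]
  ]
}}

```text
time: 37.13
tcp_pos: [544.5, 174.2, 14.6]
ee_rot: [[-0.249, 0.969, 0.0], [0.969, 0.249, 0.0], [0.0, 0.0, -1.0]]
ft_force: [-3.1, -1.3, 0.9]
finger_gap: -0.2
```

Emit:
{"api": "play_rows", "payload": {
  "increments": [
    [[0.0005,0.0001,0,0,0,0,0],[0.0005,0.0001,0,0,0,0,0]]
  ]
}}

```text
time: 37.3
tcp_pos: [545.4, 174.4, 14.6]
ee_rot: [[-0.249, 0.969, -0.0], [0.969, 0.249, -0.0], [-0.0, -0.0, -1.0]]
ft_force: [-3.6, -0.7, 0.8]
finger_gap: 0.0
```

Emit:
{"api": "play_rows", "payload": {
  "increments": [
    [[0.0005,0.0001,0,0,0,0,0],[0.0005,0.0001,0,0,0,0,0]]
  ]
}}

```text
time: 37.47
tcp_pos: [545.8, 174.4, 14.5]
ee_rot: [[-0.249, 0.969, -0.001], [0.969, 0.249, -0.0], [0.0, -0.001, -1.0]]
ft_force: [-7.7, -2.2, 3.3]
finger_gap: 0.3
```

Emit:
{"api": "play_rows", "payload": {
  "increments": [
    [[0.0005,0.0001,0,0,0,0,0],[0.0005,0.0001,0,0,0,0,0]]
  ]
}}

```text
time: 37.63
tcp_pos: [545.9, 174.5, 14.4]
ee_rot: [[-0.249, 0.968, -0.003], [0.968, 0.249, -0.001], [0.0, -0.003, -1.0]]
ft_force: [-12.4, -3.3, 5.0]
finger_gap: 0.2
```

Emit:
{"api": "play_rows", "payload": {
  "increments": [
    [[0,0,0,0,0,0,0],[0,0,0,0,0,0,0],[0,0,0,0,0,0,0],[0,0,0,0,0,0,0],[0,0,0,0,0,0,0]]
  ]
}}

```text
time: 38.05
tcp_pos: [545.8, 174.5, 14.3]
ee_rot: [[-0.249, 0.968, -0.003], [0.969, 0.249, -0.001], [0.0, -0.003, -1.0]]
ft_force: [-10.5, -2.1, 3.7]
finger_gap: -0.1
```

Emit:
{"api": "play_rows", "payload": {
  "increments": [
    [[-0.002,-0.0005,0,0,0,0,0],[-0.01,-0.0025,0,0,0,0,0],[-0.02,-0.005,0,0,0,0,0],[-0.03,-0.0075,0,0,0,0,0],[0,0,0.03,0,0,0,0],[0,0,0.04,0,0,0,0],[0,0,0.04,0,0,0,0],[0,0,0.04,0,0,0,0]]
  ]
}}

```text
time: 38.72
tcp_pos: [485.5, 159.3, 166.9]
ee_rot: [[-0.249, 0.969, 0.002], [0.969, 0.249, 0.0], [-0.0, 0.002, -1.0]]
ft_force: [0.8, 0.5, 0.3]
finger_gap: -0.1
```

Emit:
{"api": "play_rows", "payload": {
  "increments": [
    [[0,0,0.04,0,0,0,0],[0,0,0.03,0,0,0,0],[-0.02,-0.03,0.03,0,0,0,0.5],[-0.03,-0.036,0.01,0,0,0,0.5],[-0.03,-0.036,0,0,0,0,0.5],[-0.03,-0.036,0,0,0,0,0.5],[0,-0.036,0,0,0,0,0.5],[0,0,0,0,0,0,0.5]]
  ]
}}

```text
time: 39.38
tcp_pos: [388.0, -3.2, 270.8]
ee_rot: [[-0.244, 0.97, 0.003], [0.97, 0.244, -0.002], [-0.003, 0.002, -1.0]]
ft_force: [0.9, 1.4, -0.4]
finger_gap: 42.6
```

Run:
```python
from h import *
d=snap('side','s31');s=st();a=d['img'][:,:,::-1]
cv2.imwrite('pics/s31z.png',cv2.resize(a[180:300,210:350],None,fx=5,fy=5,interpolation=cv2.INTER_CUBIC))
d=snap('top','t31');a=d['img'][:,:,::-1]
cv2.imwrite('pics/t31z.png',cv2.resize(a[110:280,160:350],None,fx=3.5,fy=3.5,interpolation=cv2.INTER_CUBIC))
```

```text
t 39.4333 tcp [388.5  -1.2 270.6] F [-0.8  0.1  0.1] gap 42.57165839345907
```

View pics/s31z.png

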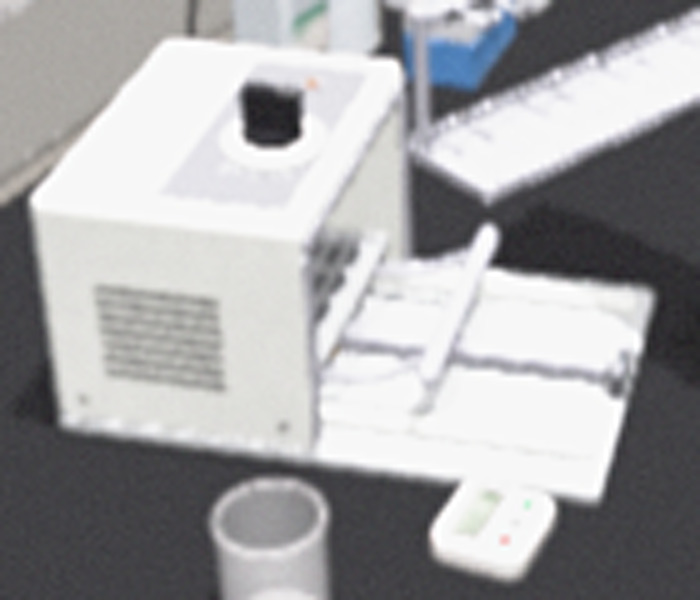

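View pics/t31z.png

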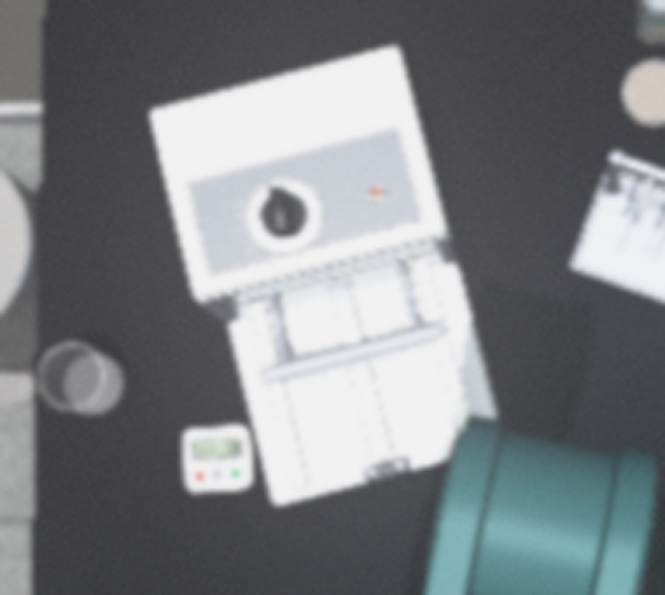

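Run:
```python
from h import *
d=load('t31')
t=np.radians(14.45);X=np.array([np.cos(t),np.sin(t)]);Y=np.array([-np.sin(t),np.cos(t)]);o=np.array([535.,173.])
def q(u,v,z):
    w=onz(d,(160+(u+.5)/3.5-.5,110+(v+.5)/3.5-.5),z)[:2];return w.round(1),np.round([(w-o)@X,(w-o)@Y],1)
for n,u,v,z in[('barL',268,376,62),('barR',440,331,62),('dial base',283,213,190),('roof BL',150,112,184),('BR',400,46,184),('FR',445,237,184),('FL',201,298,184),('plateFL',276,505,12),('plateFR',497,418,12)]: print(n,*q(u,v,z))
a=d['img'][:,:,::-1]
cv2.imwrite('pics/t31d.png',cv2.resize(a[155:190,225:260],None,fx=16,fy=16,interpolation=cv2.INTER_CUBIC))
a=load('s31')['img'][:,:,::-1]
cv2.imwrite('pics/s31d.png',cv2.resize(a[190:220,245:285],None,fx=16,fy=16,interpolation=cv2.INTER_CUBIC))
```

```text
barL [545.7 264.1] [33.1 85.6]
barR [587.3  97.4] [ 31.8 -86.3]
dial base [681.1 231.2] [156.   19.9]
roof BL [778.3 355.3] [281.1 115.9]
BR [836.4 125.5] [ 280.  -121.2]
FR [658.   85.2] [  97.2 -115.7]
FL [605.4 306.1] [101.4 111.3]
plateFL [422.5 263.7] [-86.4 115.9]
plateFR [505.8  44.4] [ -60.4 -117.2]
```

View pics/t31d.png

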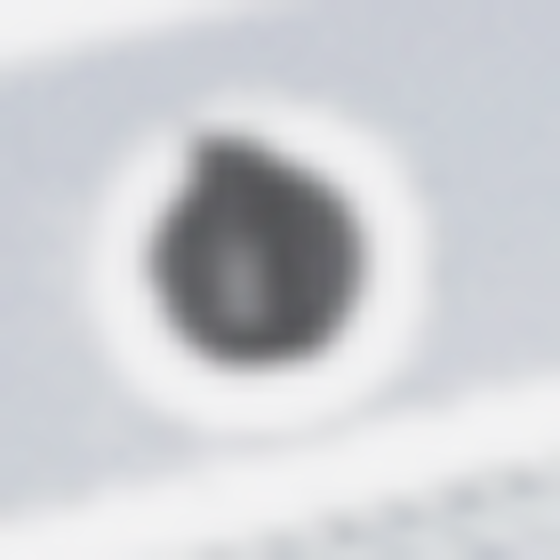

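View pics/s31d.png

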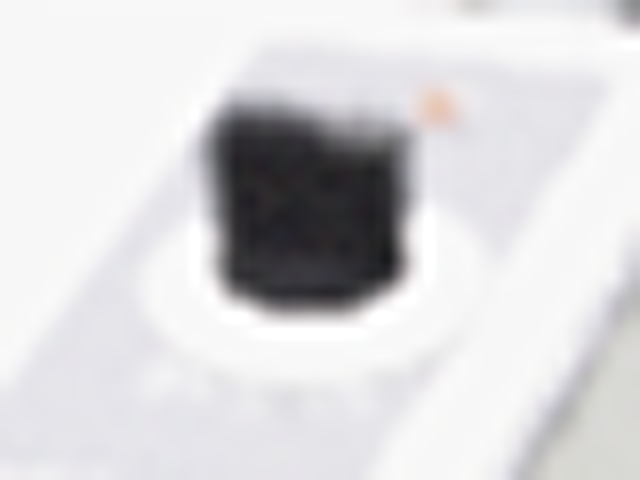

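Emit:
{"api": "play_rows", "payload": {
  "increments": [
    [[0.0,0.0,0,0,0,0.12,0.5],[0.0,0.0,0,0,0,0.12,0.5],[0.015,0.012,0,0,0,0.12,0.5],[0.025,0.02,0,0,0,0.12,0.5],[0.025,0.02,0,0,0,0.12,0.5],[0.025,0.02,0,0,0,0.12,0.5],[0.025,0.02,0,0,0,0.12,0.5],[0.025,0.02,0,0,0,0.12,0.5]]
  ]
}}

```text
time: 40.15
tcp_pos: [529.5, 116.4, 269.8]
ee_rot: [[-0.939, 0.344, 0.001], [0.344, 0.939, 0.0], [-0.0, 0.0, -1.0]]
ft_force: [0.7, -0.6, 0.1]
finger_gap: 42.8
```

Emit:
{"api": "play_rows", "payload": {
  "increments": [
    [[0.025,0.02,0,0,0,0.12,0.5],[0.025,0.02,0,0,0,0.12,0.5],[0.025,0.02,0,0,0,0.12,0.5],[0.025,0.02,0,0,0,0.12,0.5],[0.025,0.02,0,0,0,0.12,0.5],[0.025,0.02,0,0,0,0.011,0.5],[0,0,0,0,0,0,0.5],[0,0,0,0,0,0,0.5]]
  ]
}}

```text
time: 40.82
tcp_pos: [678.3, 235.5, 267.6]
ee_rot: [[-0.968, -0.251, -0.001], [-0.251, 0.968, -0.0], [0.001, 0.0, -1.0]]
ft_force: [-0.3, -0.1, -0.5]
finger_gap: 43.0
```

Emit:
{"api": "play_rows", "payload": {
  "increments": [
    [[0,-0.006,-0.02,0,0,0,0.5],[0,0,-0.02,0,0,0,0.5],[0,0,-0.004,0,0,0,0.5],[0,0,0,0,0,0,0.5],[0,0,0,0,0,0,0.5]]
  ]
}}

```text
time: 41.23
tcp_pos: [676.7, 226.9, 227.5]
ee_rot: [[-0.969, -0.249, 0.001], [-0.249, 0.969, 0.0], [-0.001, 0.0, -1.0]]
ft_force: [0.1, -0.1, -0.2]
finger_gap: 42.8
```

Run:
```python
from h import *
d=snap('side','s32');s=st();a=d['img'][:,:,::-1]
cv2.imwrite('pics/s32z.png',cv2.resize(a[150:230,220:310],None,fx=7,fy=7,interpolation=cv2.INTER_CUBIC))
d=snap('top','t32');a=d['img'][:,:,::-1]
cv2.imwrite('pics/t32z.png',cv2.resize(a[130:220,190:310],None,fx=6,fy=6,interpolation=cv2.INTER_CUBIC))
e=load('s32')
print(((proj(e,[[678.5,229.5,228],[678.5,229.5,196],[*s['tcp_pos'][:2],s['tcp_pos'][2]+31]])-[220,150]+.5)*7).round())
```

```text
t 41.2833 tcp [677.2 226.9 227.7] F [ 0.3  0.6 -0. ] gap 42.84860371649139
[[299. 331.]
 [304. 391.]
 [301. 270.]]
```

View pics/s32z.png

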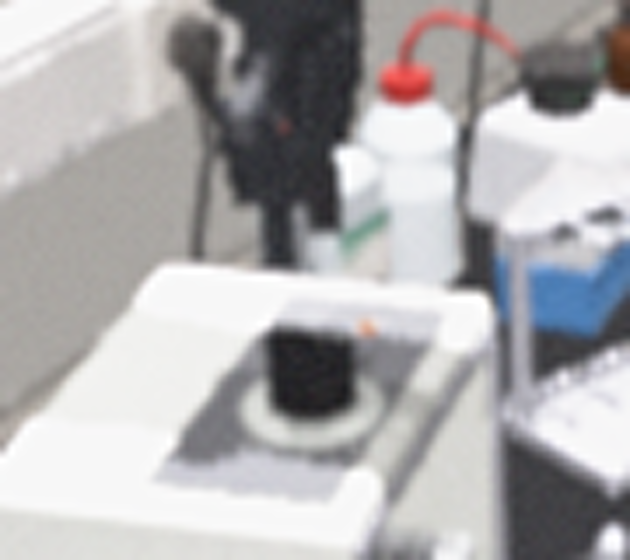

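View pics/t32z.png

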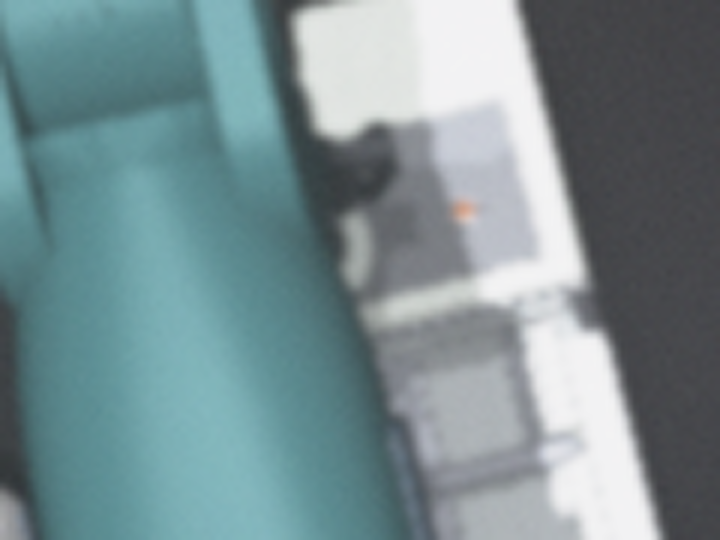

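Run:
```python
from h import *
d=load('s32');a=d['img'][:,:,::-1]
c=cv2.resize(a[165:215,245:285],None,fx=14,fy=12,interpolation=cv2.INTER_CUBIC).astype(float)
cv2.imwrite('pics/s32y.png',np.clip(c*1.6,0,255).astype(np.uint8))
t=np.radians(14.45);X=np.array([np.cos(t),np.sin(t),0]);Y=np.array([-np.sin(t),np.cos(t),0])
c=np.array([677.2,226.9,227.7+33])
P=[c+Y*25+X*11,c+Y*25-X*11,c-Y*25+X*11,c-Y*25-X*11]
dl=np.array([678.5,229.5,228])
P+= [dl+X*21+Y*7,dl-X*21+Y*7,dl+X*21-Y*7,dl-X*21-Y*7]
print(((proj(d,P)-[245,165]+.5)*[14,12]).round())
```

```text
[[169. 314.]
 [261. 322.]
 [241. 233.]
 [331. 241.]
 [153. 391.]
 [326. 407.]
 [173. 368.]
 [344. 383.]]
```

View pics/s32y.png

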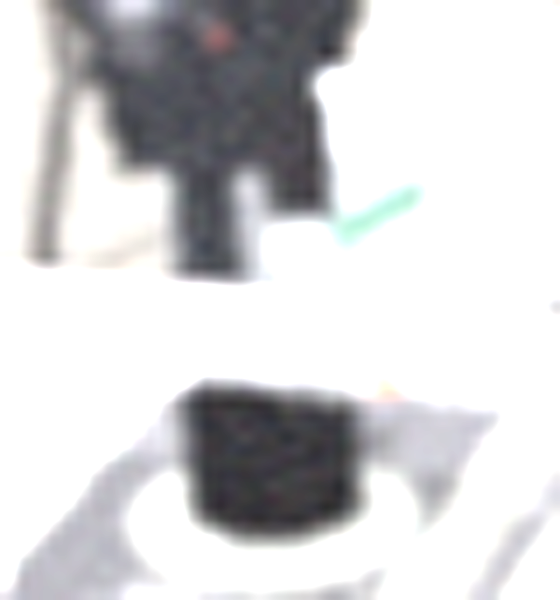

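Emit:
{"api": "play_rows", "payload": {
  "increments": [
    [[-0.0017,0.0016,-0.015,0,0,0,0.5],[0,0,-0.015,0,0,0,0.5],[0,0,-0.012,0,0,0,0.5],[0,0,-0.007,0,0,0,0.5],[0,0,-0.004,0,0,0,0.5],[0,0,0,0,0,0,0.5],[0,0,0,0,0,0,0.5]]
  ],
  "newtons": 20
}}

```text
time: 41.92
tcp_pos: [675.9, 228.2, 173.8]
ee_rot: [[-0.969, -0.249, 0.001], [-0.249, 0.969, 0.0], [-0.001, -0.0, -1.0]]
ft_force: [0.4, 0.1, 0.8]
finger_gap: 42.5
```

Run:
```python
from h import *
d=snap('side','s33');s=st();a=d['img'][:,:,::-1]
c=cv2.resize(a[165:215,240:290],None,fx=12,fy=12,interpolation=cv2.INTER_CUBIC).astype(float)
cv2.imwrite('pics/s33y.png',np.clip(c*1.5,0,255).astype(np.uint8))
```

```text
t 41.9667 tcp [676.  228.2 173.9] F [ 0.2 -0.7 -0.1] gap 42.64917839838976
```

View pics/s33y.png

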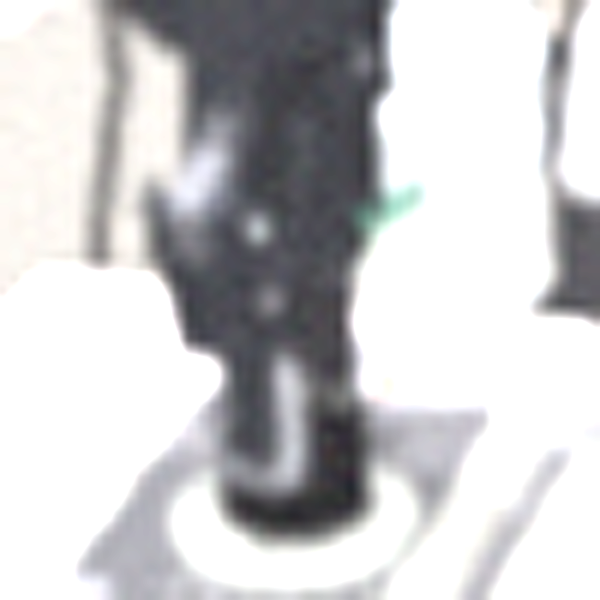

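Emit:
{"api": "play_rows", "payload": {
  "increments": [
    [[0,0,0,0,0,0,0.35],[0,0,0,0,0,0,0.25],[0,0,0,0,0,0,0.2],[0,0,0,0,0,0,0.15],[0,0,0,0,0,0,0.1],[0,0,0,0,0,0,0.1],[0,0,0,0,0,0,0.1]]
  ]
}}

```text
time: 42.55
tcp_pos: [675.9, 228.0, 173.4]
ee_rot: [[-0.969, -0.249, 0.001], [-0.249, 0.969, -0.0], [-0.001, -0.0, -1.0]]
ft_force: [1.1, -1.0, 4.2]
finger_gap: 13.5
```

Emit:
{"api": "play_rows", "payload": {
  "increments": [
    [[0,0,0,0,0,-0.1,0.1],[0,0,0,0,0,-0.1,0.1],[0,0,0,0,0,-0.1,0.1],[0,0,0,0,0,0,0.1]]
  ]
}}

```text
time: 42.88
tcp_pos: [675.8, 228.4, 173.4]
ee_rot: [[-0.999, 0.053, 0.001], [0.053, 0.999, 0.0], [-0.001, 0.001, -1.0]]
ft_force: [1.4, 0.9, 4.3]
finger_gap: 13.5
```

Emit:
{"api": "play_rows", "payload": {
  "increments": [
    [[0,0,0,0,0,-0.1,0.1],[0,0,0,0,0,-0.1,0.1],[0,0,0,0,0,-0.1,0.1],[0,0,0,0,0,0,0.1]]
  ]
}}

```text
time: 43.22
tcp_pos: [675.9, 228.7, 173.4]
ee_rot: [[-0.939, 0.343, 0.001], [0.343, 0.939, 0.001], [-0.0, 0.001, -1.0]]
ft_force: [1.8, 2.8, 4.9]
finger_gap: 13.5
```

Emit:
{"api": "play_rows", "payload": {
  "increments": [
    [[0,0,0,0,0,-0.1,0.1],[0,0,0,0,0,-0.1,0.1],[0,0,0,0,0,-0.1,0.1],[0,0,0,0,0,-0.1,0.1],[0,0,0,0,0,0,0.1]]
  ]
}}

```text
time: 43.63
tcp_pos: [676.1, 229.0, 173.4]
ee_rot: [[-0.733, 0.68, 0.001], [0.68, 0.733, 0.002], [0.0, 0.002, -1.0]]
ft_force: [3.4, 5.3, 4.0]
finger_gap: 13.4
```

Emit:
{"api": "play_rows", "payload": {
  "increments": [
    [[0,0,0,0,0,-0.1,0.1],[0,0,0,0,0,-0.1,0.1],[0,0,0,0,0,-0.1,0.1],[0,0,0,0,0,-0.1,0.1],[0,0,0,0,0,-0.1,0.1],[0,0,0,0,0,-0.07,0.1],[0,0,0,0,0,0,0.1],[0,0,0,0,0,0,0.1]]
  ]
}}

```text
time: 44.3
tcp_pos: [676.6, 229.3, 173.4]
ee_rot: [[-0.256, 0.967, 0.002], [0.967, 0.256, 0.002], [0.002, 0.003, -1.0]]
ft_force: [6.5, 6.6, 2.6]
finger_gap: 13.1
```

Emit:
{"api": "play_rows", "payload": {
  "increments": [
    [[0,0,0,0,0,0,0.2],[0,0,0,0,0,0,0.35],[0,0,0,0,0,0,0.5],[0,0,0,0,0,0,0.5],[0,0,0,0,0,0,0.5],[0,0,0.02,0,0,0,0.5],[0,0,0.03,0,0,0,0.5],[0,0,0.04,0,0,0,0.5]]
  ]
}}

```text
time: 44.97
tcp_pos: [674.4, 227.8, 261.9]
ee_rot: [[-0.25, 0.968, -0.004], [0.968, 0.25, -0.001], [0.0, -0.004, -1.0]]
ft_force: [2.0, 0.3, 0.4]
finger_gap: 42.9
```

Emit:
{"api": "play_rows", "payload": {
  "increments": [
    [[-0.02,-0.02,0.01,0,0,0,0.5],[-0.03,-0.03,0,0,0,0,0.5],[-0.03,-0.03,0,0,0,0,0.5],[-0.03,-0.03,0,0,0,0,0.5],[-0.03,-0.03,0,0,0,0,0.5],[-0.03,-0.03,0,0,0,0,0.5],[-0.03,-0.03,0,0,0,0,0.5],[-0.03,-0.03,0,0,0,0,0.5]]
  ]
}}

```text
time: 45.63
tcp_pos: [448.6, 2.1, 272.6]
ee_rot: [[-0.251, 0.968, 0.0], [0.968, 0.251, -0.0], [-0.0, 0.0, -1.0]]
ft_force: [0.9, -1.6, 0.5]
finger_gap: 42.8
```

Emit:
{"api": "play_rows", "payload": {
  "increments": [
    [[-0.01,-0.03,0,0,0,0,0.5],[0,-0.03,0,0,0,0,0.5],[0,0,0,0,0,0,0.5],[0,0,0,0,0,0,0.5]]
  ]
}}

```text
time: 45.97
tcp_pos: [440.3, -58.2, 272.8]
ee_rot: [[-0.247, 0.969, 0.0], [0.969, 0.247, -0.0], [-0.0, 0.0, -1.0]]
ft_force: [0.7, 0.3, -0.2]
finger_gap: 42.6
```

Run:
```python
from h import *
d=snap('side','s34');s=st();a=d['img'][:,:,::-1]
cv2.imwrite('pics/s34z.png',cv2.resize(a[180:310,210:350],None,fx=4.6,fy=4.6,interpolation=cv2.INTER_CUBIC))
d=snap('top','t34');a=d['img'][:,:,::-1]
A=cv2.resize(a[110:280,160:350],None,fx=3.4,fy=3.4,interpolation=cv2.INTER_CUBIC)
cv2.imwrite('pics/t34z.png',A)
cv2.imwrite('pics/t34d.png',np.hstack([cv2.resize(load('t31')['img'][155:190,225:260,::-1],None,fx=11,fy=11,interpolation=cv2.INTER_CUBIC),cv2.resize(a[155:190,225:260],None,fx=11,fy=11,interpolation=cv2.INTER_CUBIC)]))
```

```text
t 46.0167 tcp [440.4 -57.2 272.7] F [-0.2 -0.7 -0.3] gap 42.62960080524626
```

View pics/s34z.png

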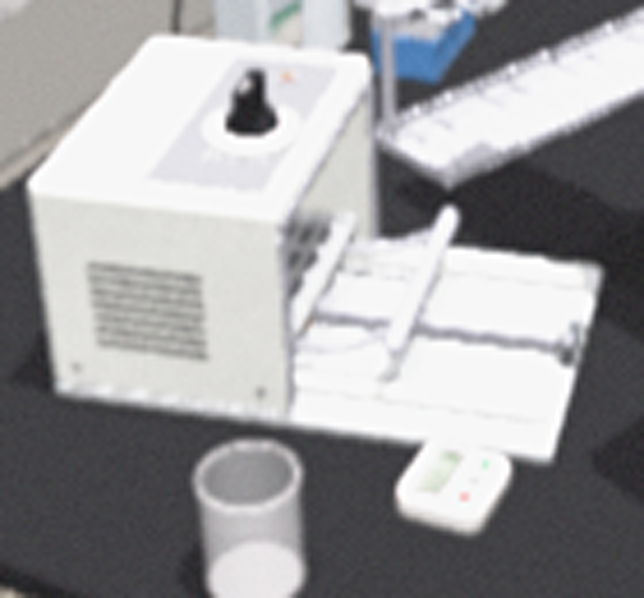

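View pics/t34z.png

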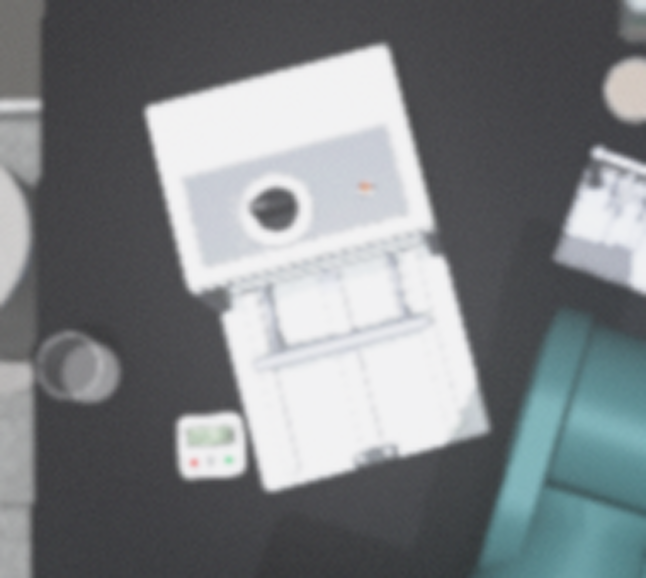

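View pics/t34d.png

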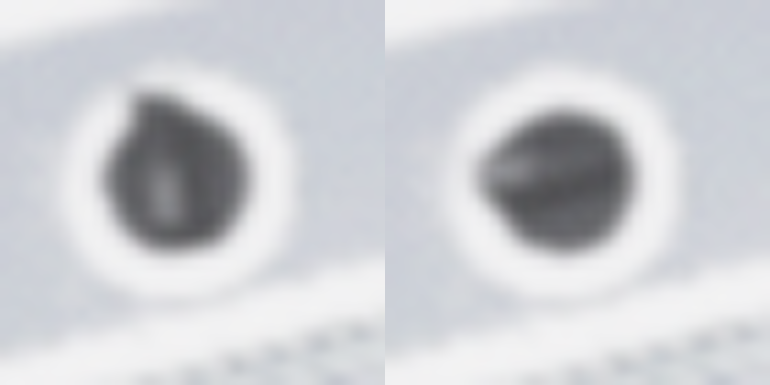

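Run:
```python
from h import *
a=load('s34')['img'][:,:,::-1]
cv2.imwrite('pics/s34f.png',a[120:330,200:480].repeat(2,0).repeat(2,1))
d=np.abs(load('t34')['img'].astype(int)-load('t31')['img']).sum(2)[110:280,160:290]
ys,xs=np.nonzero(d>90);print(len(xs),xs.min()+160 if len(xs) else 0,xs.max()+160 if len(xs) else 0,ys.min()+110,ys.max()+110)
```

```text
245 233 289 163 279
```

View pics/s34f.png

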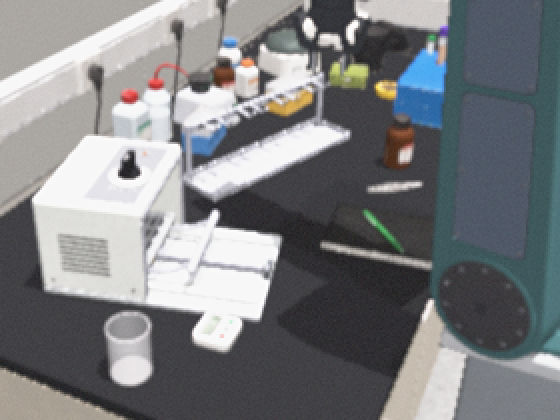

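The drain stand is empty, the carriage is home, the timer is flat on the bench and the dial line points left, so I am handing in the job.

```bash
python3 -c "
from plant import env
print(env.close_job())"
```

```text
the job is handed in; nothing more can be done
None
```

I finished the whole job and handed it in at about 46 s of robot time. The hand-in reports no verdict, so the results below are my own checks.

- **Timer:** I took it off the tray and laid it face up on the bench left of the dryer. It was later knocked several centimetres towards the dryer while the arm was away. The last pictures show it still flat on the bench and just clear of the base plate, so I left it there.
- **Racks:** Two were present. I lifted both off their hooks and stood them side by side on the tray inside the rim. They were upright as they entered the tunnel, but I could not see them once they were inside.
- **Carriage:** I pushed the middle of the bar with about 4 N. It met the buffer after about 188 mm, and my highest reading there was about 13 N. The handle is where it should be for home, within a few millimetres by the pictures. It has not visibly moved since I backed off.
- **Dial:** I turned it 1.56 rad clockwise by the wrist angle. The white line now points to the dryer's left, and the arm was clear of everything at hand-in.

**Disagreements and misses:**
- **Fingertip height:** The fingertips sat 30 to 45 mm higher than the reported tool point, depending on opening. My first close on the timer therefore met nothing; I worked from pictures and contact after that.
- **Cameras:** The two views disagreed by up to 5 mm.
- **Rack tabs:** They hung about 8 mm further along the stand's x than the listed hook position.

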